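# Stock the self-serve point for a clay class

### The arm

A 6-joint arm with a two-finger parallel gripper is mounted at the origin on the work surface. World frame = base frame: x ahead of the robot, y to its left, z up, the work surface at z = 0. Lengths are in m, angles in rad, forces in N, time in s.
With the tool pointing down it reaches from about 0.325 to 1 m from the base axis. Payload 5.1 kg.
Tool frame: the origin (TCP) lies between the finger pads; the fingertips stand 17 mm ahead of it and the grasp point (between the pads) lies 2 mm behind it; z points along the fingers, y is the direction in which the jaws open and shut (so a half turn about z gives the same grasp; the last joint's range is limited). The gripper opens to 85 mm and grips with 20 to 120 N. Pads are 22 mm wide; open, the fingers measure 114 mm over their backs; the gripper's body (76 mm by 85 mm) begins 54 mm behind the grasp point. The pads swing forward as they close: fully open they stand 13 mm farther back than shut.
Start: joints at [-1.43, 0.124, 1.65, -0, 1.367, -0.083], TCP at [0.144, -0.634, 0.248] pointing down, gripper open.
Joint ranges: [-2.61, 2.61], [-1.02, 2.33], [0.03, 2.71], [-1.35, 4.49], [0.32, 2.68], [-2.91, 2.91]. Speed limits (rad/s): [2.57, 2.57, 3.14, 3.14, 3.14, 3.14].

### API

Orientations are given as a unit quaternion [x, y, z, w].
In Python, from station import * gives the robot as it stands. The module is installed in compiled form; this text tells all that it offers.
- The arm moves only by the tool apply_moves, never from a script. Its argument "deltas" is one flat list of numbers, 7 for each row, row after row: the turn, a rotation vector about the tool's x, y, z in degrees, then the shift along the tool's x, y, z in mm, then the gripper's target within -1 to 1 (shut at 1, half-way at 0, fully open at -1). A call has 1 to 20 rows; each row shifts and turns the commanded pose from where the row before left it, along the tool's axes as they then stand; what a row does not reach is not made up. A row lasts 1/10 s, in which the tool goes at most 50 mm and 8.59 degrees, less where a joint would pass 70% of its speed; a pose out of reach is approached as far as the arm can. A call with a gripper value outside its range is refused whole. The fingers move at their own pace and stop on an object; "newtons" is the grip in N (left out, the last holds). Time passes only in rows, so rows that do not move let the fingers close. It gives the time, the measured TCP pose, the force and the opening at its end, in the units of the state.
- get_state(): the state, without advancing time (a new reading comes with each control period).
- snapshot(name): name is "side" or "top" or "wrist"; returns a dict with "frame" (420x560x3 uint8, blue, green, red), "K" (3x3 intrinsics, pixels), "eye" and "rotation" of the camera in the world; the wrist camera has in their place "tool_from_camera" (4x4, takes a point from camera to tool coordinates, whose origin is the TCP and whose axes are the flange's). Camera axes: x right, y up, looking along -z (the intrinsics and any distortion apply to the point x, -y, -z); pixel columns grow to the right and rows downward; lengths in m; the calibration is good to about 2 mm. A picture is of the moment at which its call begins: read the wrist's pose just before it. There is no depth.
- sign_off(): hands the job in, once; it reports no verdict.
Trained networks look in the newest picture that a camera, given by its name, has taken for a name from the list of things; names that differ only in an ending like _2 or _b are one class to them, and where a whole thing is asked for, a point or a joint stands for the part that bears it (a point fixed in the world has none). Each returns a list of dicts, best first, with "confidence" (0 to 1); they miss things now and then, are a little off and sometimes report something else, mostly with a low value. They report only what shows in the picture. A call takes as long as a camera call.
- masks_of(thing, camera): "region" (420x560 bool, what is visible of it) and "box" ([left, top, right, bottom] in pixels, round what is visible of it).
- tip_of(thing, camera): "location" ([column, row] in pixels: a listed point, or the origin of a listed thing).
The state is a dict: "clock": time; "joint_positions": joint angles; "qvel": joint speeds; "tau": joint torques, N m; "eef_pos": TCP position; "tool_rot": TCP orientation; "wrist_force": force on the tool from outside, world axes, zero at the start; "moment": the same for the moment, N m; "width": opening from 0.0 (shut) to 1.0 (fully open).
Only numpy, scipy, OpenCV 4.12 (cv2) and the standard library are available. Lean on these libraries where they do the work, as an engineer would, in place of code of your own. Each camera call takes 0.05 s, during which the arm holds its last target. There are 200 camera calls.

### The job

Stock the self-serve point for the clay class: feed every carton of clay into the sloped lane of its own colour, lengthwise from the open high end, so that it slides down to rest against the stop or the carton ahead of it, and stack all the blue work tiles on the wooden tile board in one flat, square pile, lined up with the board. Leave the other things on the table where they are.

Things in the scene. Friction and masses are not known exactly. Their poses are not given: they have to be found in the camera images.
- white1: white (pale cream) carton of clay, a closed box 60 long (its x) x 44 wide (y) x 38 high (z) mm, about 150 g, with a lengthwise band on its middle; origin at the CENTRE of the box. May be absent.
- white2: white (pale cream) carton of clay, a closed box 60 long (its x) x 44 wide (y) x 38 high (z) mm, about 150 g, with a lengthwise band on its middle; origin at the CENTRE of the box. May be absent.
- white3: white (pale cream) carton of clay, a closed box 60 long (its x) x 44 wide (y) x 38 high (z) mm, about 150 g, with a lengthwise band on its middle; origin at the CENTRE of the box. May be absent.
- terra1: terracotta (red-brown) carton of clay, a closed box 60 long (its x) x 44 wide (y) x 38 high (z) mm, about 150 g, with a lengthwise band on its middle; origin at the CENTRE of the box. May be absent.
- terra2: terracotta (red-brown) carton of clay, a closed box 60 long (its x) x 44 wide (y) x 38 high (z) mm, about 150 g, with a lengthwise band on its middle; origin at the CENTRE of the box. May be absent.
- terra3: terracotta (red-brown) carton of clay, a closed box 60 long (its x) x 44 wide (y) x 38 high (z) mm, about 150 g, with a lengthwise band on its middle; origin at the CENTRE of the box. May be absent.
- lane_white_track: sloped track of the white-marked gravity-feed lane. Origin mid-floor at the face of the stop; x points DOWN the slope (17 degrees below level), y across, z square out of the floor. Slick floor from x = -255 mm (open high end, nearer the robot) to 0 (stop lip, 14 mm high); 52 mm wide between side walls 3 mm thick, 12 mm high. Holds three cartons.
- lane_terra_track: sloped track of the terracotta-marked gravity-feed lane. Origin mid-floor at the face of the stop; x points DOWN the slope (17 degrees below level), y across, z square out of the floor. Slick floor from x = -255 mm (open high end, nearer the robot) to 0 (stop lip, 14 mm high); 52 mm wide between side walls 3 mm thick, 12 mm high. Holds three cartons.
- bay_white (a point): middle of the white lane's open loading bay, on the floor, at track x = -215 mm, axes as the track. The bay runs from track x = -255 to -175 mm; from there to the stop two rods (undersides 58 mm over the floor) roof the lane, on hoops 66 mm wide, 67 mm high over the floor. A carton let go lengthwise in the bay slides down under the rods by itself. The two lanes' middles are 85 mm apart.
- bay_terra (a point): middle of the terracotta lane's open loading bay, on the floor, at track x = -215 mm, axes as the track. The bay runs from track x = -255 to -175 mm; from there to the stop two rods (undersides 58 mm over the floor) roof the lane, on hoops 66 mm wide, 67 mm high over the floor. A carton let go lengthwise in the bay slides down under the rods by itself. The two lanes' middles are 85 mm apart.
- tile1: blue glazed ceramic work tile, 55 (x) x 90 (y) x 9 (z) mm, about 100 g; origin at the centre of its underside. May be absent.
- tile2: blue glazed ceramic work tile, 55 (x) x 90 (y) x 9 (z) mm, about 100 g; origin at the centre of its underside. May be absent.
- tile3: blue glazed ceramic work tile, 55 (x) x 90 (y) x 9 (z) mm, about 100 g; origin at the centre of its underside. May be absent.
- tile4: blue glazed ceramic work tile, 55 (x) x 90 (y) x 9 (z) mm, about 100 g; origin at the centre of its underside. May be absent.
- board: brown wooden tile board, fixed on the table, 62 (x) x 98 (y) mm, 12 mm high; origin at the centre of its underside. Tiles are piled on it, lengthwise along its own length (y).
- board_top (a point): centre of the tile board's upper face, 12 mm above the table
- glaze_pot: white ceramic glaze pot, 60 mm across, 55 mm high, standing; origin at the centre of its underside. Not to be disturbed.
- modelling_tool: slim modelling tool lying on the table, 170 long (x) x 9 mm thick; origin under its middle. Not to be disturbed.
- phone: phone lying on the table, 75 (x) x 150 (y) x 9 mm; origin under its middle. Not to be disturbed.
- pencil: yellow and blue pencil lying on the table, 160 mm long (y), 7 mm thick; origin under its middle. Not to be disturbed.
- water_bowl: white bowl, 90 mm across, 45 mm high; origin at the centre of its underside. Not to be disturbed.

How it is judged:
At the end, for the whole second after the job is handed in: Cartons at rest flat in the lane of their colour, within 12 mm of its middle and 0.2 rad of lengthwise, centre within 36 mm of the stop or 66 mm of a like carton. Tiles flat in the pile, centres within 6 mm of the board's, turned under 0.1 rad from it (x of white1 in the frame of lane_white_track between -0.19 and -0.015 m and y of white1 in the frame of lane_white_track between -0.012 and 0.012 m and z of white1 in the frame of lane_white_track between 0.008 and 0.032 m and angle between the x axis of each of white1, white2, white3 and the x axis of lane_white_track, either way round below 0.2 rad and linear speed of each of white1, white2, white3, terra1, terra2, terra3, tile1, tile2, tile3, tile4 below 0.02 m/s and (x of white1 in the frame of lane_white_track above -0.036 m or distance between white1 and white2 below 0.066 m or distance between white1 and white3 below 0.066 m) and x of white2 in the frame of lane_white_track between -0.19 and -0.015 m and y of white2 in the frame of lane_white_track between -0.012 and 0.012 m and z of white2 in the frame of lane_white_track between 0.008 and 0.032 m and (x of white2 in the frame of lane_white_track above -0.036 m or distance between white2 and white1 below 0.066 m or distance between white2 and white3 below 0.066 m) and x of white3 in the frame of lane_white_track between -0.19 and -0.015 m and y of white3 in the frame of lane_white_track between -0.012 and 0.012 m and z of white3 in the frame of lane_white_track between 0.008 and 0.032 m and (x of white3 in the frame of lane_white_track above -0.036 m or distance between white3 and white1 below 0.066 m or distance between white3 and white2 below 0.066 m) and x of terra1 in the frame of lane_terra_track between -0.19 and -0.015 m and y of terra1 in the frame of lane_terra_track between -0.012 and 0.012 m and z of terra1 in the frame of lane_terra_track between 0.008 and 0.032 m and angle between the x axis of each of terra1, terra2, terra3 and the x axis of lane_terra_track, either way round below 0.2 rad and (x of terra1 in the frame of lane_terra_track above -0.036 m or distance between terra1 and terra2 below 0.066 m or distance between terra1 and terra3 below 0.066 m) and x of terra2 in the frame of lane_terra_track between -0.19 and -0.015 m and y of terra2 in the frame of lane_terra_track between -0.012 and 0.012 m and z of terra2 in the frame of lane_terra_track between 0.008 and 0.032 m and (x of terra2 in the frame of lane_terra_track above -0.036 m or distance between terra2 and terra1 below 0.066 m or distance between terra2 and terra3 below 0.066 m) and x of terra3 in the frame of lane_terra_track between -0.19 and -0.015 m and y of terra3 in the frame of lane_terra_track between -0.012 and 0.012 m and z of terra3 in the frame of lane_terra_track between 0.008 and 0.032 m and (x of terra3 in the frame of lane_terra_track above -0.036 m or distance between terra3 and terra1 below 0.066 m or distance between terra3 and terra2 below 0.066 m) and horizontal distance between each of tile1, tile2, tile3, tile4 and board_top below 0.006 m and angle between the x axis of each of tile1, tile2, tile3, tile4 and the x axis of board, either way round below 0.1 rad and angle between the z axis of each of tile1, tile2, tile3, tile4 and the z axis of board, either way round below 0.06 rad); the robot touches nothing.
It fails at once if the glaze pot is shifted by more than 40 mm (distance of glaze_pot from where it was at the start of the episode above 0.04 m).
It fails at once if the modelling tool is shifted by more than 40 mm (distance of modelling_tool from where it was at the start of the episode above 0.04 m).
It fails at once if the phone is shifted by more than 40 mm (distance of phone from where it was at the start of the episode above 0.04 m).
It fails at once if the pencil is shifted by more than 40 mm (distance of pencil from where it was at the start of the episode above 0.04 m).
It fails at once if the water bowl is shifted by more than 40 mm (distance of water_bowl from where it was at the start of the episode above 0.04 m).
Of white1, white2, white3, terra1, terra2, terra3 only 4 to 6 are there at a start; the rules pass over those that are not, and their reading is None.
Of tile1, tile2, tile3, tile4 only 3 to 4 are there at a start; the rules pass over those that are not, and their reading is None.
At some moment in a run one of white1, white2, white3, terra1, terra2, terra3 may be knocked a few centimetres aside while the robot is not near it.
Once in a run the grip may slacken for a moment while it holds something.
It also fails if it takes over 210 s, if anything falls off the work surface, if the arm or the gripper's body presses on something with over 40 N, if the wrist force passes 120 N, or if a joint passes its speed limit or range.

## Working session

There is one attempt and no reset: what is moved stays moved. The work goes in short steps, Python scripts to look and compute and a tool call to move; the robot and the scene stay as the last step left them, time stands still between calls to the robot, and variables do not carry over. Pictures are saved under pics/ and viewed, and the job is handed in when it is done.

Besides the shell and the picture viewer there is one more tool, called after "Emit:" by a JSON object that holds its "method" and its "body", one argument or row to a line. apply_moves: Moves the arm, as the interface text tells. Its arguments: {"type":"object","properties":{"deltas":{"type":"array"},"newtons":{"type":"number"}},"required":["deltas"]}

```bash
mkdir -p pics; ls; python3 - <<'E'
from station import *
import cv2
s=get_state();print({k:s[k] for k in s})
for c in("top","side"):
    r=snapshot(c);cv2.imwrite(f"pics/{c}0.png",r["frame"]);print(c,r["K"],r["eye"],r["rotation"],[k for k in r])
E
```

```text
pics
{'clock': 0.0, 'joint_positions': array([-1.42957712e+00,  1.24462653e-01,  1.65166240e+00, -8.24727244e-06,
        1.36751776e+00, -8.26079305e-02]), 'qvel': array([ 0.00031364, -0.00038076, -0.00135373,  0.00061415, -0.0010875 ,
        0.00053149]), 'tau': array([ 1.19191318e-03, -4.23609567e+01, -3.65451014e+01, -2.35378848e-04,
        6.97159427e-03, -3.12318150e-05]), 'eef_pos': array([ 0.14415907, -0.63322122,  0.24708733]), 'tool_rot': array([ 9.93743594e-01,  1.11680874e-01, -3.40724277e-05, -1.02452028e-03]), 'wrist_force': array([-0.29906102, -0.56356543, -0.26901181]), 'moment': array([ 0.00445109, -0.0257046 , -0.00237063]), 'width': 0.9974449511706923}
top [[420.56042701   0.         280.30960837]
 [  0.         420.56042701 208.81048769]
 [  0.           0.           1.        ]] [ 0.30746579 -0.00637566  1.22355388] [ 0.07824584 -0.07890643 -0.68826069  0.71690208] ['frame', 'K', 'eye', 'rotation']
side [[524.86625117   0.         276.8811861 ]
 [  0.         524.86625117 210.58138802]
 [  0.           0.           1.        ]] [-0.00380174  0.87615696  0.97437041] [-0.11667594  0.3966644   0.87585061 -0.24885698] ['frame', 'K', 'eye', 'rotation']
```

View pics/top0.png

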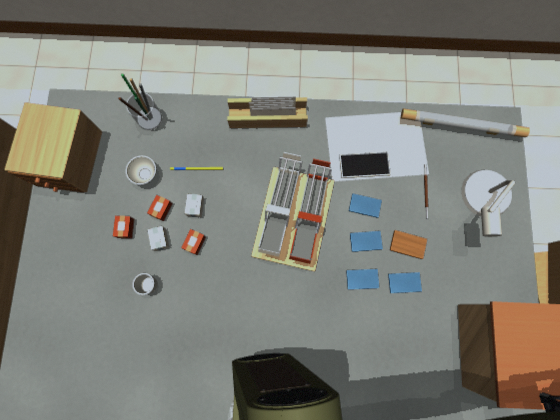

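View pics/side0.png

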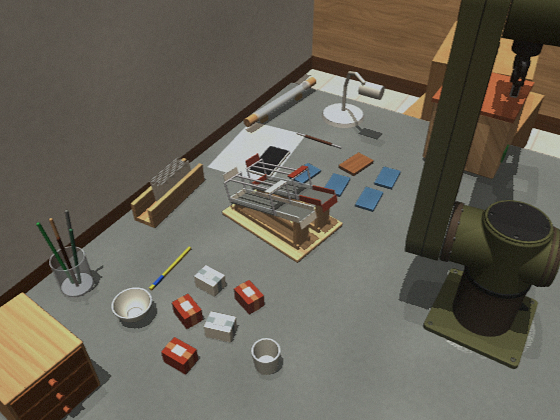

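```bash
cat > h.py <<'E'
from station import *
import numpy as np, cv2, sys
from scipy.spatial.transform import Rotation as R
from scipy.optimize import minimize
np.set_printoptions(precision=4,suppress=True)
def cam(c):
    st=get_state(); r=snapshot(c)
    if "eye" in r: Rm=R.from_quat(r["rotation"]).as_matrix(); e=np.array(r["eye"])
    else:
        T=r["tool_from_camera"]; Rt=R.from_quat(st["tool_rot"]).as_matrix()
        Rm=Rt@T[:3,:3]; e=st["eef_pos"]+Rt@T[:3,3]
    return dict(f=r["frame"],K=np.array(r["K"]),R=Rm,e=e,r=r)
def proj(c,P):
    q=(np.asarray(P)-c["e"])@c["R"]; K=c["K"]
    return np.stack([K[0,2]-K[0,0]*q[...,0]/q[...,2],K[1,2]+K[1,1]*q[...,1]/q[...,2]],-1)
def ray(c,px):
    K=c["K"]; return c["R"]@np.array([(px[0]-K[0,2])/K[0,0],-(px[1]-K[1,2])/K[1,1],-1])
def onplane(c,px,z):
    d=ray(c,px); return c["e"]+d*(z-c["e"][2])/d[2]
def tri(cs,pxs):
    A=np.zeros((3,3));b=np.zeros(3)
    for c,p in zip(cs,pxs):
        d=ray(c,p);d/=np.linalg.norm(d);M=np.eye(3)-np.outer(d,d);A+=M;b+=M@c["e"]
    return np.linalg.solve(A,b)
def box(x,y,a,L,W,z0,z1):
    p=np.array([[sx*L/2,sy*W/2] for sx in(-1,1) for sy in(-1,1)])
    p=p@np.array([[np.cos(a),np.sin(a)],[-np.sin(a),np.cos(a)]])+[x,y]
    return np.array([[*q,z] for q in p for z in(z0,z1)])
def fit(obs,L,W,z0,z1,x,y,a0s=(0,.5,1,1.5,2,2.5),S=4):
    """obs: list of (cam, mask). best (iou,x,y,a)"""
    pre=[]
    for c,m in obs:
        u=proj(c,[x,y,(z0+z1)/2]).astype(int); h=60 if c["f"] is not None and "eye" in c["r"] else 250
        l,t=max(u[0]-h,0),max(u[1]-h,0); mm=m[t:u[1]+h,l:u[0]+h].astype(np.uint8)
        pre.append((c,cv2.resize(mm,None,fx=S,fy=S,interpolation=cv2.INTER_NEAREST),l,t))
    def cost(v):
        s=0
        for c,mm,l,t in pre:
            p=proj(c,box(v[0],v[1],v[2]*10,L,W,z0,z1)); p=(p-[l,t]+.5)*S
            hull=cv2.convexHull((p*16).astype(np.int32)); im=np.zeros_like(mm); cv2.fillConvexPoly(im,hull,1,shift=4)
            s+=(im&mm).sum()/max((im|mm).sum(),1)
        return -s/len(pre)
    best=None
    for a in a0s:
        v0=np.array([x,y,a/10]); sim=np.array([v0,v0+[.01,0,0],v0+[0,.01,0],v0+[0,0,.03]])
        r=minimize(cost,v0,method="Nelder-Mead",options=dict(initial_simplex=sim,maxiter=150,xatol=1e-4,fatol=1e-4))
        if best is None or r.fun<best[0]: best=(r.fun,r.x[0],r.x[1],r.x[2]*10)
    return -best[0],best[1],best[2],(best[3]+np.pi/2)%np.pi-np.pi/2
DIM=dict(w=(.06,.044,0,.038),t=(.06,.044,0,.038),tile=(.055,.09,0,.009),board=(.062,.098,0,.012))
NAME=dict(w="white1",t="terra1",tile="tile1",board="board")
def find(k,cs,minconf=.3,z0=0,names=("top","side")):
    L,W,_,h=DIM[k]; out=[]
    ms=[[d for d in masks_of(NAME[k],n) if d["confidence"]>minconf] for n in names]
    for d in ms[0]:
        b=d["box"]; p=onplane(cs[0],[(b[0]+b[2])/2,(b[1]+b[3])/2],z0+h/2)
        obs=[(cs[0],d["region"])]
        for j in range(1,len(ms)):
            u=proj(cs[j],p); q=[e for e in ms[j] if np.hypot(*(u-[(e["box"][0]+e["box"][2])/2,(e["box"][1]+e["box"][3])/2]))<12]
            if q: obs.append((cs[j],q[0]["region"]))
        f=fit(obs,L,W,z0,z0+h,p[0],p[1]); out.append((k,round(d["confidence"],2),len(obs),*np.round(f,4)))
    return out
E
python3 - <<'E'
from h import *
cs=[cam("top"),cam("side")]
for k in("w","t","tile","board"):
    for o in find(k,cs): print(*o)
for n in("lane_white_track","lane_terra_track","bay_white","bay_terra","board_top"):
    q=[tip_of(n,c) for c in("top","side")]
    print(n,[[(np.round(d["location"],1),round(d["confidence"],2)) for d in z[:2]] for z in q])
    if all(q): print("   tri",tri(cs,[z[0]["location"] for z in q]))
big=cv2.resize(cs[0]["f"][140:300,230:440],None,fx=3.8,fy=3.7,interpolation=cv2.INTER_CUBIC);cv2.imwrite("pics/lane.png",big)
E
```

```text
w 0.94 2 0.8911 0.4812 0.3475 0.286
w 0.69 2 0.8992 0.5826 0.2522 -0.047
t 0.86 2 0.9064 0.5099 0.4513 0.0061
t 0.86 2 0.9218 0.5717 0.3526 -0.3656
t 0.68 2 0.9069 0.4756 0.2445 -0.363
tile 0.92 2 0.7831 0.6068 -0.2534 -0.1708
tile 0.9 2 0.8794 0.3856 -0.3654 0.0878
tile 0.67 2 0.815 0.5003 -0.255 0.1323
tile 0.56 2 0.8877 0.3897 -0.245 0.0927
board 0.69 2 0.9124 0.4956 -0.3799 -0.2298
lane_white_track [[(array([285.3, 171.8]), 0.63)], [(array([236.9, 193.8]), 0.94), (array([314.5, 196. ]), 0.52)]]
   tri [ 0.6834 -0.0113  0.0597]
lane_terra_track [[(array([319.2, 181.6]), 0.78)], [(array([261.4, 182.1]), 0.67)]]
   tri [ 0.666  -0.111   0.0403]
bay_white [[(array([273.1, 237.6]), 0.87), (array([367.2, 238.1]), 0.17)], [(array([294.9, 209.3]), 0.7)]]
   tri [0.4825 0.015  0.1137]
bay_terra [[(array([299.9, 243.2]), 0.96)], [(array([315. , 196.2]), 0.9)]]
   tri [ 0.4683 -0.0579  0.1115]
board_top [[(array([408.1, 244.7]), 0.77), (array([160.8, 237.1]), 0.61)], [(array([357.8, 163.6]), 0.88)]]
   tri [ 0.4899 -0.3784  0.008 ]
```

View pics/lane.png

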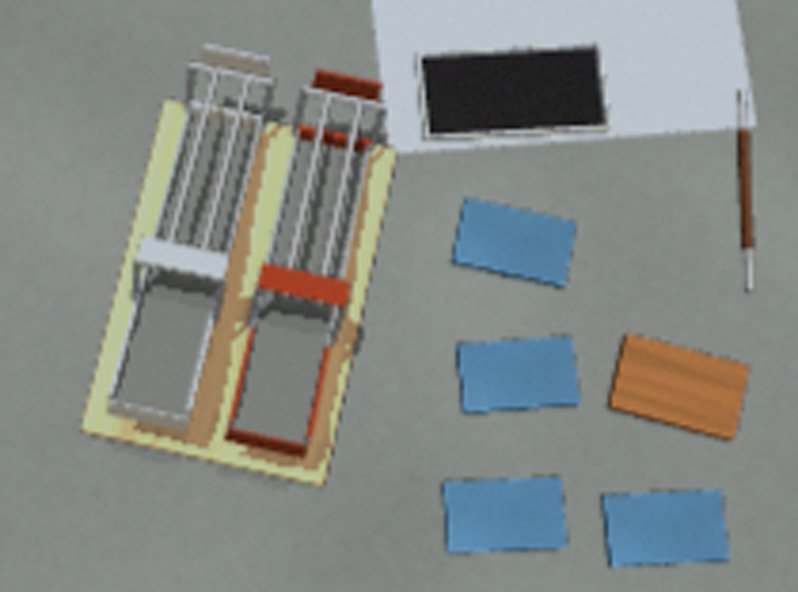

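```bash
cat >> h.py <<'E'
A17=np.radians(17)
def lanepts(v):
    x,y,z,p=v; c,s=np.cos(p),np.sin(p); d=np.array([c*np.cos(A17),s*np.cos(A17),-np.sin(A17)]); l=np.array([-s,c,0])
    w=np.array([x,y,z]); t=w-.085*l   # terra to the right (-y)
    return dict(lane_white_track=w,lane_terra_track=t,bay_white=w-.215*d,bay_terra=t-.215*d),d,l
def blue(c,lo=(95,90,60),hi=(115,255,255)):
    h=cv2.cvtColor(c["f"],cv2.COLOR_BGR2HSV); return cv2.inRange(h,lo,hi)>0
def yaw(st=None):
    st=st or get_state(); m=R.from_quat(st["tool_rot"]).as_matrix(); return np.arctan2(m[1,0],m[0,0])
def go(pos,th,tilt=0):
    """print turn (deg, tool axes) and then shift (mm) in NEW tool axes & world shift"""
    st=get_state(); m=R.from_quat(st["tool_rot"])
    T=R.from_matrix([[np.cos(th),np.sin(th),0],[np.sin(th),-np.cos(th),0],[0,0,-1]])*R.from_rotvec([0,-tilt,0])
    rv=np.degrees((m.inv()*T).as_rotvec()); d=(np.array(pos)-st["eef_pos"])*1000
    print("turn",np.round(rv,2)," shift in level target frame",np.round(np.array([[np.cos(th),np.sin(th),0],[np.sin(th),-np.cos(th),0],[0,0,-1]]).T@d,1)," in target frame",np.round(T.inv().apply(d),1)," now frame",np.round(m.inv().apply(d),1))
E
python3 - <<'E'
from h import *
from scipy.optimize import least_squares
cs=[cam("top"),cam("side")]
N=("lane_white_track","lane_terra_track","bay_white","bay_terra")
ob=[(n,c,tip_of(n,k)) for n in N for k,c in zip(("top","side"),cs)]
def res(v):
    P=lanepts(v)[0]; return np.concatenate([proj(c,P[n])-q[0]["location"] for n,c,q in ob if q])
r=least_squares(res,[.68,-.02,.05,-.25],loss="soft_l1",f_scale=2)
print(r.x,res(r.x).reshape(-1,2)); print(lanepts(r.x))
for z,c in zip((0,1),cs):
    m=blue(c); n,l,s,ce=cv2.connectedComponentsWithStats(m.astype(np.uint8)); print([(list(np.round(ce[i])),s[i,4]) for i in range(1,n) if s[i,4]>60])
ms=[]
for c in cs:
    n,l,s,ce=cv2.connectedComponentsWithStats(blue(c).astype(np.uint8)); ms.append([(ce[i],l==i) for i in range(1,n) if s[i,4]>150])
for ce,m in ms[0]:
    p=onplane(cs[0],ce,.006); u=proj(cs[1],p); o=[(cs[0],m)]+[(cs[1],k) for q,k in ms[1] if np.hypot(*(q-u))<10]
    print("tile",len(o),np.round(fit(o,.055,.09,0,.009,p[0],p[1]),4))
go([.4,.04,.36],r.x[3],0)
E
```

```text
[ 0.6855 -0.0202  0.0427 -0.1781] [[ 0.8991 -1.8458]
 [ 4.774   1.0681]
 [-0.3405  0.5099]
 [-1.1104  2.7532]
 [-2.0295 -2.3442]
 [ 1.2982 -1.661 ]
 [ 0.4048 -0.5236]]
({'lane_white_track': array([ 0.6855, -0.0202,  0.0427]), 'lane_terra_track': array([ 0.6704, -0.1039,  0.0427]), 'bay_white': array([0.4831, 0.0162, 0.1055]), 'bay_terra': array([ 0.4681, -0.0674,  0.1055])}, array([ 0.9412, -0.1694, -0.2924]), array([0.1771, 0.9842, 0.    ]))
[([np.float64(365.0), np.float64(205.0)], np.int32(535)), ([np.float64(366.0), np.float64(241.0)], np.int32(568)), ([np.float64(362.0), np.float64(279.0)], np.int32(593)), ([np.float64(405.0), np.float64(282.0)], np.int32(600))]
[([np.float64(312.0), np.float64(169.0)], np.int32(95)), ([np.float64(387.0), np.float64(177.0)], np.int32(337)), ([np.float64(302.0), np.float64(177.0)], np.int32(97)), ([np.float64(337.0), np.float64(183.0)], np.int32(307)), ([np.float64(369.0), np.float64(198.0)], np.int32(392))]
tile 1 [ 0.9159  0.6054 -0.2521 -0.1864]
tile 2 [ 0.8206  0.4989 -0.2553  0.1454]
tile 2 [ 0.8833  0.3892 -0.2452  0.0942]
tile 2 [ 0.8767  0.3837 -0.3661  0.094 ]
turn [ 0.   -0.   23.03]  shift in level target frame [ 132.4 -708.4 -111.6]  in target frame [ 132.4 -708.4 -111.6]  now frame [ 398.9 -600.2 -111.7]
```

Emit:
{"method": "apply_moves", "body": {
  "deltas": [0,0,7.7,0,0,-37,-1,0,0,7.7,0,0,-37,-1,0,0,7.6,0,0,-37,-1,0,0,0,8.8,-47.2,0,-1,0,0,0,8.8,-47.2,0,-1,0,0,0,8.8,-47.2,0,-1,0,0,0,8.8,-47.2,0,-1,0,0,0,8.8,-47.2,0,-1,0,0,0,8.8,-47.2,0,-1,0,0,0,8.8,-47.2,0,-1,0,0,0,8.8,-47.2,0,-1,0,0,0,8.8,-47.2,0,-1,0,0,0,8.8,-47.2,0,-1,0,0,0,8.8,-47.2,0,-1,0,0,0,8.8,-47.2,0,-1,0,0,0,8.8,-47.2,0,-1,0,0,0,8.8,-47.2,0,-1,0,0,0,8.8,-47.2,0,-1,0,0,0,0,0,0,-1,0,0,0,0,0,0,-1],
  "newtons": 50
}}

```text
clock: 3.6
eef_pos: [0.3992, 0.0409, 0.3592]
tool_rot: [0.996, -0.087, -0.0, 0.0]
wrist_force: [0.9, -0.4, -0.6]
width: 1.0
```

```bash
python3 - <<'E'
from h import *
c=cam("wrist");print(c["e"],get_state()["eef_pos"],yaw(),get_state()["joint_positions"],c["r"]["tool_from_camera"],c["K"])
P,d,l=lanepts([0.6855,-0.0202,0.0427,-0.1781])
for n in P:print(n,proj(c,P[n]),[(np.round(q["location"],1),round(q["confidence"],2)) for q in tip_of(n,"wrist")[:2]])
cv2.imwrite("pics/w1.png",c["f"])
E
```

```text
[0.4708 0.0283 0.4851] [0.3991 0.0398 0.3593] -0.17671120557454117 [-0.0343 -0.5003  2.0058 -0.0005  1.6362  1.7131] [[-0.0002  0.9585  0.285   0.0727]
 [ 1.     -0.      0.0007 -0.    ]
 [ 0.0007  0.285  -0.9585 -0.1258]
 [ 0.      0.      0.      1.    ]] [[317.7359   0.     284.6872]
 [  0.     317.7359 208.1827]
 [  0.       0.       1.    ]]
lane_white_track [294.0496 -88.2349] []
lane_terra_track [368.8024 -87.8892] []
bay_white [293.3808 100.424 ] [(array([294.1,  97.2]), 0.59)]
bay_terra [368.4573 100.729 ] [(array([370.8, 102.7]), 0.56)]
```

View pics/w1.png

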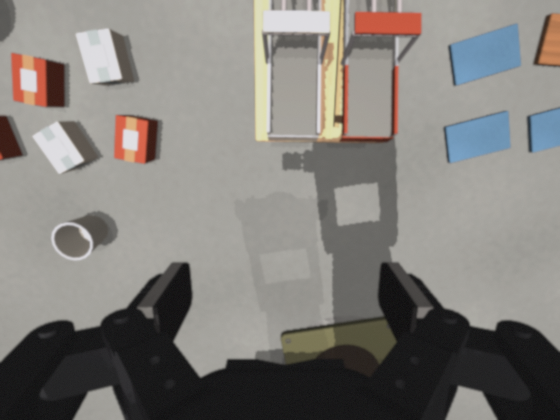

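```bash
python3 - <<'E'
from h import *
c=cam("wrist")
v=[0.6855,-0.0202,0.0427,-0.1781]
P,d,l=lanepts(v);n=np.cross(d,l)
l0,t0,S=240,0,4
im=cv2.resize(c["f"][0:150,240:440],None,fx=S,fy=S,interpolation=cv2.INTER_CUBIC)
for w in("lane_white_track","lane_terra_track"):
  for y in(-.026,.026,-.029,.029):
    a=[proj(c,P[w]+x*d+y*l+.012*n) for x in(-.255,-.175)]
    q=[tuple(((p-[l0,t0]+.5)*S).astype(int).tolist()) for p in a]; cv2.line(im,q[0],q[1],(0,255,0),1)
cv2.imwrite("pics/w1z.png",im)
E
```

```text
(no output)
```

View pics/w1z.png

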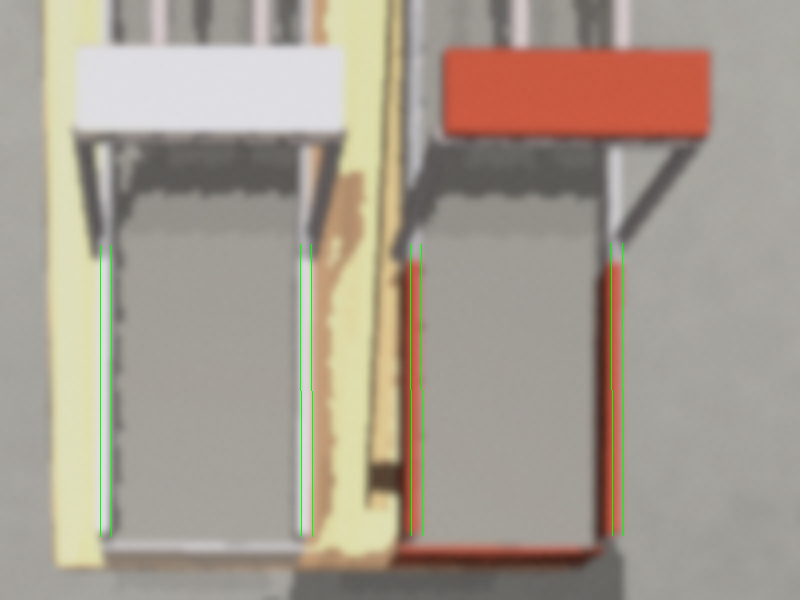

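```bash
python3 - <<'E'
from h import *
go([.4756,.2445,.032],-.363)
E
```

```text
turn [-0.   -0.02 10.46]  shift in level target frame [  -1.7 -219.7  327.4]  in target frame [  -1.7 -219.7  327.4]  now frame [  38.1 -216.4  327.4]
```

Emit:
{"method": "apply_moves", "body": {
  "deltas": [0,0,5.2,0,0,0,-1,0,0,5.3,0,0,0,-1,0,0,0,0,-44,20,-1,0,0,0,-1,-44,40,-1,0,0,0,-1,-44,45,-1,0,0,0,0,-44,45,-1,0,0,0,0,-43.7,45,-1,0,0,0,0,0,45,-1,0,0,0,0,0,40,-1,0,0,0,0,0,30,-1,0,0,0,0,0,17.4,-1,0,0,0,0,0,0,1,0,0,0,0,0,0,1,0,0,0,0,0,0,1,0,0,0,0,0,0,1,0,0,0,0,0,0,1,0,0,0,0,0,0,1]
}}

```text
clock: 5.6
eef_pos: [0.4637, 0.2143, 0.0667]
tool_rot: [0.984, -0.179, 0.001, -0.0]
wrist_force: [0.4, -0.4, -0.3]
width: 0.002
```

```bash
python3 - <<'E'
from h import *
c=cam("wrist");cv2.imwrite("pics/w2.png",c["f"]);s=get_state();print(s["eef_pos"],s["width"],s["wrist_force"],yaw(s))
E
```

```text
[0.4636 0.2142 0.0665] 0.003084885835531696 [0.0129 0.653  0.24  ] -0.3608085584726676
```

View pics/w2.png

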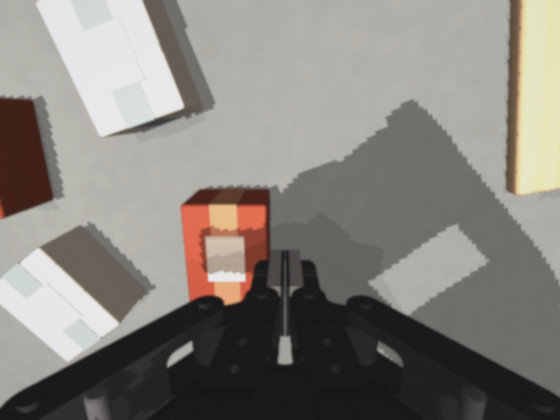

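```bash
python3 - <<'E'
from h import *
cs=[cam("top"),cam("side")]
print(find("t",cs))
go([.4756,.2445,.032],-.363)
E
```

```text
[('t', 0.87, 2, np.float64(0.9403), np.float64(0.5103), np.float64(0.4515), np.float64(0.0258)), ('t', 0.75, 2, np.float64(0.7794), np.float64(0.5722), np.float64(0.352), np.float64(-0.3845))]
turn [ 0.   -0.    0.13]  shift in level target frame [  0.7 -32.8  34. ]  in target frame [  0.7 -32.8  34. ]  now frame [  0.8 -32.8  34. ]
```

Emit:
{"method": "apply_moves", "body": {
  "deltas": [0,0,0,0,0,-40,-1,0,0,0,0,-16.4,-20,-1,0,0,0,0,-16.4,0,-1,0,0,0,0.8,0,0,-1,0,0,0,0,0,30,-1,0,0,0,0,0,34,-1,0,0,0,0,0,20,-1,0,0,0,0,0,10,-1,0,0,0,0,0,0,-1,0,0,0,0,0,0,1,0,0,0,0,0,0,1,0,0,0,0,0,0,1,0,0,0,0,0,0,1,0,0,0,0,0,0,1]
}}

```text
clock: 7.25
eef_pos: [0.4769, 0.245, 0.0336]
tool_rot: [0.984, -0.179, 0.001, -0.001]
wrist_force: [-0.1, 0.1, 5.9]
width: 0.505
```

```bash
python3 - <<'E'
from h import *
c=cam("wrist");cv2.imwrite("pics/w3.png",c["f"]);s=get_state();print(s["eef_pos"],s["width"],s["wrist_force"],yaw(s))
E
```

```text
[0.4769 0.245  0.0336] 0.5023210783839761 [-0.3537 -0.5831  5.9359] -0.36082246539084756
```

View pics/w3.png

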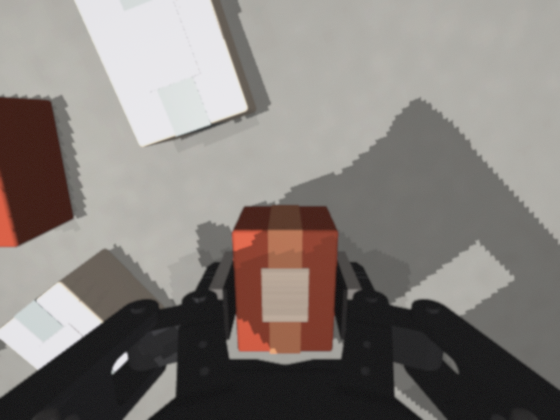

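```bash
python3 - <<'E'
from h import *
go([.5081,-.0731,.2374],-.178,A17)
E
```

```text
turn [ -1.65 -17.1  -10.38]  shift in level target frame [  87.   307.5 -203.8]  in target frame [  23.6  307.5 -220.3]  now frame [ 141.9  286.2 -204. ]
```

Emit:
{"method": "apply_moves", "body": {
  "deltas": [0,0,0,0,0,-25,1,0,0,0,0,0,-45,1,0,0,0,0,0,-45,1,0,0,0,0,0,-45,1,0,0,0,0,0,-44,1,-0.55,-5.7,-3.46,0,0,0,1,-0.55,-5.7,-3.46,0,0,0,1,-0.55,-5.7,-3.46,0,0,0,1,0,0,0,11.9,43.9,-3.6,1,0,0,0,11.9,43.9,-3.6,1,0,0,0,11.9,43.9,-3.6,1,0,0,0,11.9,43.9,-3.6,1,0,0,0,11.9,43.9,-3.6,1,0,0,0,11.9,43.9,-3.6,1,0,0,0,11.9,43.9,-3.6,1,0,0,0,0,0,0,1]
}}

```text
clock: 8.9
eef_pos: [0.5067, -0.0776, 0.2353]
tool_rot: [0.985, -0.091, -0.149, -0.012]
wrist_force: [-0.3, 0.3, -0.3]
width: 0.503
```

```bash
python3 - <<'E'
from h import *
c=cam("wrist");cv2.imwrite("pics/w4.png",c["f"]);s=get_state();print(s["eef_pos"],s["width"],s["wrist_force"],yaw(s))
go([.4793,-.0679,.1418],-.178,A17)
E
```

```text
[ 0.5066 -0.0753  0.2353] 0.5030478105504269 [ 0.1873  1.1793 -1.4538] -0.18281767441674682
turn [-0.01  0.2  -0.26]  shift in level target frame [-28.1  -2.5  93.5]  in target frame [ 0.4 -2.5 97.6]  now frame [ 0.7 -2.5 97.6]
```

View pics/w4.png

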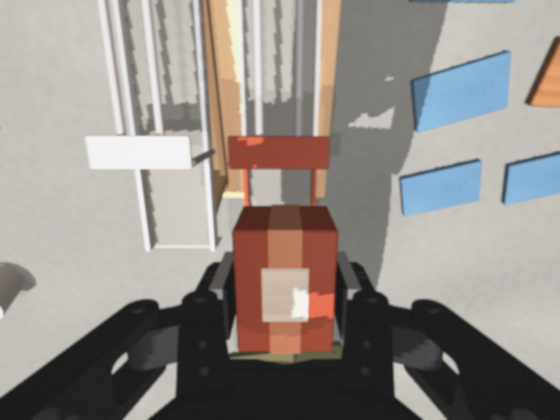

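Emit:
{"method": "apply_moves", "body": {
  "deltas": [0,0,0,0.5,-3,30,1,0,0,0,0,0,35,1,0,0,0,0,0,20,1,0,0,0,0,0,8,1,0,0,0,0,0,0,1,0,0,0,0,0,0,1]
}}

```text
clock: 9.55
eef_pos: [0.4817, -0.0647, 0.1481]
tool_rot: [0.985, -0.087, -0.148, -0.013]
wrist_force: [1.2, 0.6, 3.3]
width: 0.503
```

```bash
python3 - <<'E'
from h import *
c=cam("wrist");d=cam("side");im=np.hstack([cv2.resize(c["f"],(420,315)),cv2.resize(d["f"][130:250,210:360],(380,315))]);cv2.imwrite("pics/w5.png",im);s=get_state();print(s["eef_pos"],s["width"],s["wrist_force"],yaw(s))
go([.4793,-.0679,.1418],-.178,A17)
E
```

```text
[ 0.4817 -0.065   0.148 ] 0.5039803262286489 [2.1474 1.2124 4.9405] -0.17758045613504578
turn [0.05 0.03 0.02]  shift in level target frame [-1.8  3.2  6.2]  in target frame [0.  3.2 6.5]  now frame [0.  3.2 6.5]
```

View pics/w5.png

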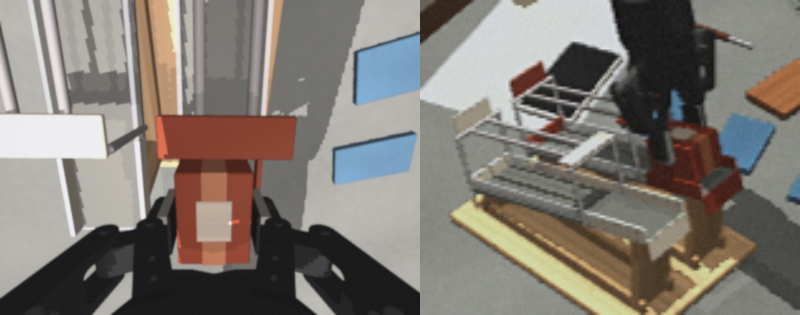

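```bash
python3 - <<'E'
from h import *
c=cam("wrist")
P,d,l=lanepts([0.6855,-0.0202,0.0427,-0.1781]);n=np.cross(d,l)
im=cv2.resize(c["f"][120:370,180:400],None,fx=2.4,fy=2.4,interpolation=cv2.INTER_CUBIC)
cv2.imwrite("pics/w6.png",np.hstack([im]))
E
```

```text
(no output)
```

View pics/w6.png

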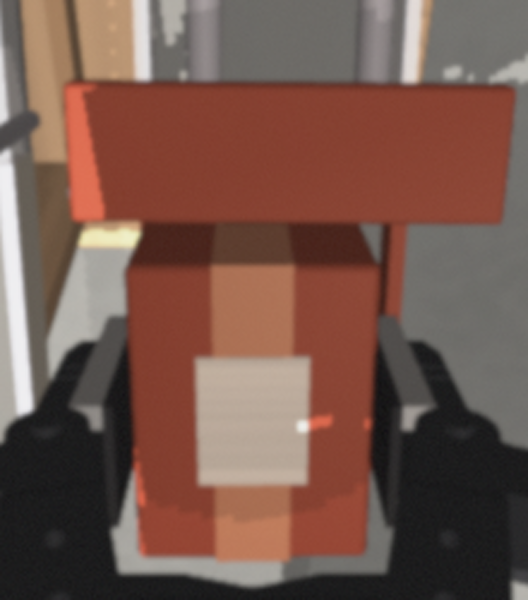

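Emit:
{"method": "apply_moves", "body": {
  "deltas": [0,0,0,0,0,-8,1,0,0,0,0,5.3,0,1,0,0,0,0,0,0,1,0,0,0,0,0,8,1,0,0,0,0,0,0,1]
}}

```text
clock: 10.2
eef_pos: [0.4784, -0.0708, 0.145]
tool_rot: [0.985, -0.088, -0.15, -0.013]
wrist_force: [-0.1, 0.0, -1.3]
width: 0.505
```

```bash
python3 - <<'E'
from h import *
c=cam("wrist")
s=get_state();print(s["eef_pos"],s["width"],s["wrist_force"],yaw(s))
im=cv2.resize(c["f"][120:370,180:400],None,fx=2.4,fy=2.4,interpolation=cv2.INTER_CUBIC)
cv2.imwrite("pics/w7.png",np.hstack([im]))
E
```

```text
[ 0.4787 -0.0708  0.1455] 0.508503558558634 [-0.4904 -0.2283 -1.5762] -0.17875793851951138
```

View pics/w7.png

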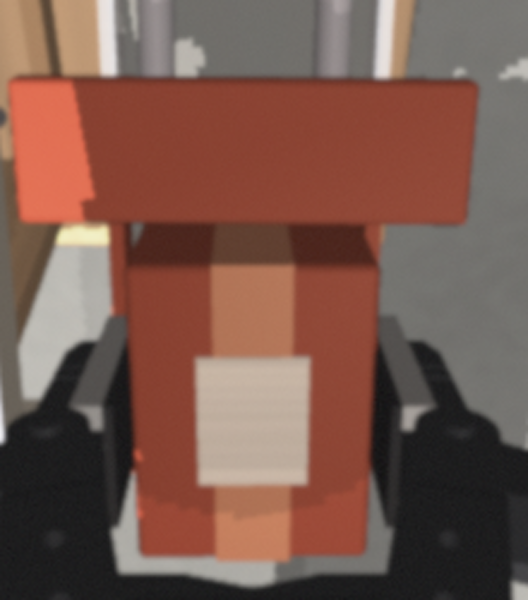

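Emit:
{"method": "apply_moves", "body": {
  "deltas": [0,0,0,0,-1.2,3,1,0,0,0,0,0,2,1,0,0,0,0,0,0,1]
}}

```text
clock: 10.55
eef_pos: [0.4783, -0.0694, 0.1417]
tool_rot: [0.985, -0.088, -0.149, -0.013]
wrist_force: [-0.8, -0.4, -1.9]
width: 0.505
```

Emit:
{"method": "apply_moves", "body": {
  "deltas": [0,0,0,0,0,2,1,0,0,0,0,0,2,1,0,0,0,0,0,0,1]
}}

```text
clock: 10.85
eef_pos: [0.4772, -0.0693, 0.138]
tool_rot: [0.985, -0.088, -0.149, -0.013]
wrist_force: [0.0, 0.2, -0.8]
width: 0.502
```

Emit:
{"method": "apply_moves", "body": {
  "deltas": [0,0,0,0,0,2,1,0,0,0,0,0,0,1,0,0,0,0,0,0,-0.3,0,0,0,0,0,0,-0.3,0,0,0,0,0,0,-0.3,0,0,0,0,0,0,-0.3]
}}

```text
clock: 11.45
eef_pos: [0.4768, -0.0692, 0.1363]
tool_rot: [0.985, -0.088, -0.149, -0.013]
wrist_force: [-0.4, -0.9, -0.4]
width: 0.651
```

```bash
python3 - <<'E'
from h import *
c=cam("wrist");d=cam("side");im=np.hstack([cv2.resize(c["f"],(420,315)),cv2.resize(d["f"][130:250,210:360],(380,315))]);cv2.imwrite("pics/w8.png",im);s=get_state();print(s["eef_pos"],s["width"],s["wrist_force"],yaw(s))
E
```

```text
[ 0.4768 -0.0692  0.1363] 0.647839687274631 [-1.0806  0.4603  0.3035] -0.17857181273672593
```

View pics/w8.png

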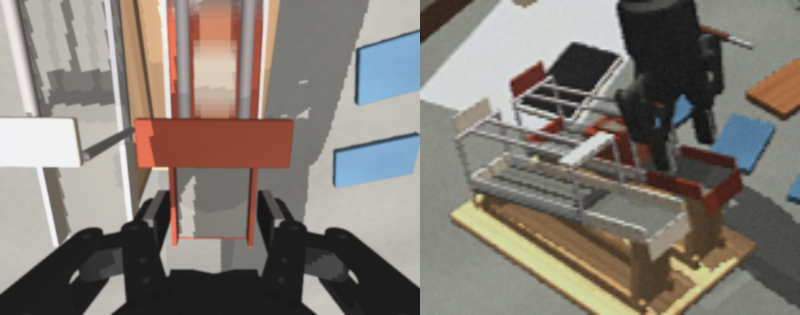

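```bash
cat >> h.py <<'E'
def cartons():
    cs=[cam("top"),cam("side")]; o=[]
    for k in "wt":
        for q in find(k,cs,.25): 
            print(q[0],*[float(v) for v in q[1:]])
def plan_pick(x,y,a,z=.032):
    """after lifting 100mm along tool z from present pose"""
    st=get_state(); m=R.from_quat(st["tool_rot"]); p=st["eef_pos"]+m.apply([0,0,-.1])
    L=np.array([[np.cos(a),np.sin(a),0],[np.sin(a),-np.cos(a),0],[0,0,-1]])
    print("after 100 up: turn",np.round(np.degrees((m.inv()*R.from_matrix(L)).as_rotvec()),2),"then level shift",np.round(L.T@(np.array([x,y,z])-p)*1000,1))
HOV=dict(t=(.5056,-.0744,.232),w=(.5207,.0093,.232))
def plan_place(k,lift=.2):
    st=get_state(); m=R.from_quat(st["tool_rot"]); p=st["eef_pos"]+[0,0,lift]
    th=-.178;T=R.from_matrix([[np.cos(th),np.sin(th),0],[np.sin(th),-np.cos(th),0],[0,0,-1]])*R.from_rotvec([0,-A17,0])
    print(st["eef_pos"],"w",st["width"],"f",st["wrist_force"])
    print("after lift",lift,"turn",np.round(np.degrees((m.inv()*T).as_rotvec()),2),"then shift",np.round(T.inv().apply(np.array(HOV[k])-p)*1000,1))
E
python3 - <<'E'
from h import *
cartons()
plan_pick(.5826,.2522,-.047)
E
```

```text
w 0.86 2.0 0.9289 0.4812 0.3474 0.3113
t 0.68 2.0 0.9512 0.5102 0.4523 0.0276
t 0.59 2.0 0.9254 0.5709 0.3525 -0.3848
t 0.41 1.0 0.7858 0.3478 0.3718 1.0436
after 100 up: turn [-1.05 17.14 -7.47] then level shift [  61.2 -329.8  199.9]
```

```bash
python3 - <<'E'
from h import *
plan_pick(.4812,.3474,.311)
E
```

```text
after 100 up: turn [ -4.12  16.83 -27.83] then level shift [ 105.5 -409.1  199.9]
```

Emit:
{"method": "apply_moves", "body": {
  "deltas": [0,0,0,0,0,-40,-1,0,0,0,0,0,-40,-1,0,0,0,0,0,-20,-1,-1.03,4.21,-6.96,0,0,0,-1,-1.03,4.21,-6.96,0,0,0,-1,-1.03,4.21,-6.96,0,0,0,-1,-1.03,4.2,-6.95,0,0,0,-1,0,0,0,11.7,-45.5,0,-1,0,0,0,11.7,-45.5,0,-1,0,0,0,11.7,-45.5,0,-1,0,0,0,11.7,-45.5,0,-1,0,0,0,11.7,-45.5,10,-1,0,0,0,11.7,-45.5,10,-1,0,0,0,11.7,-45.5,10,-1,0,0,0,11.7,-45.5,10,-1,0,0,0,11.9,-45.1,10,-1,0,0,0,0,0,20,-1,0,0,0,0,0,40,-1,0,0,0,0,0,20,-1,0,0,0,0,0,0,-1]
}}

```text
clock: 13.85
eef_pos: [0.4785, 0.3461, 0.0975]
tool_rot: [0.988, 0.155, -0.004, 0.002]
wrist_force: [-0.5, -0.0, 0.6]
width: 0.998
```

```bash
python3 - <<'E'
from h import *
c=cam("wrist");cv2.imwrite("pics/w9.png",c["f"]);s=get_state();print(s["eef_pos"],s["width"],s["wrist_force"],yaw(s))
go([.4812,.3474,.032],.311)
E
```

```text
[0.48   0.3468 0.1001] 0.9999058512264579 [ 0.3618 -0.2581  0.0079] 0.3112059652628811
turn [0.06 0.22 0.01]  shift in level target frame [ 1.3 -0.2 68.1]  in target frame [ 1.3 -0.2 68.1]  now frame [ 1.6 -0.3 68.1]
```

View pics/w9.png

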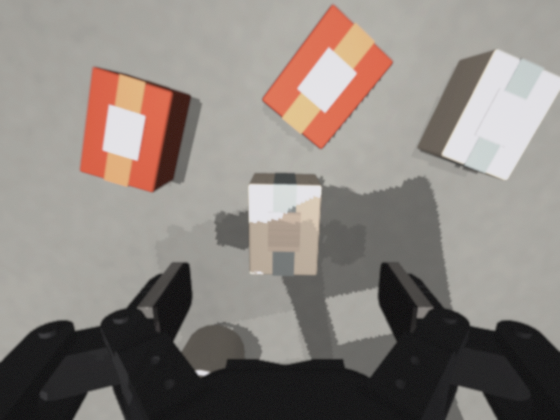

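Emit:
{"method": "apply_moves", "body": {
  "deltas": [0,0,0,1.5,0,35,-1,0,0,0,0,0,23,-1,0,0,0,0,0,10,-1,0,0,0,0,0,0,-1,0,0,0,0,0,0,1,0,0,0,0,0,0,1,0,0,0,0,0,0,1,0,0,0,0,0,0,1,0,0,0,0,0,-25,1,0,0,0,0,0,-45,1,0,0,0,0,0,-45,1,0,0,0,0,0,-45,1,0,0,0,0,0,-40,1,0,0,0,0,0,0,1]
}}

```text
clock: 15.3
eef_pos: [0.4854, 0.3497, 0.2423]
tool_rot: [0.988, 0.155, 0.006, -0.003]
wrist_force: [-0.2, 0.2, -0.9]
width: 0.51
```

```bash
python3 - <<'E'
from h import *
plan_place("w",0)
E
```

```text
[0.4854 0.3497 0.2423] w 0.5102341349988221 f [-0.2013  0.2426 -0.856 ]
after lift 0 turn [  3.81 -17.36  27.88] then shift [ 93.8 328.8 -17.9]
```

Emit:
{"method": "apply_moves", "body": {
  "deltas": [0.95,-4.34,6.97,0,0,0,1,0.95,-4.34,6.97,0,0,0,1,0.95,-4.34,6.97,0,0,0,1,0.95,-4.34,6.97,0,0,0,1,0,0,0,13.4,47,-2.6,1,0,0,0,13.4,47,-2.6,1,0,0,0,13.4,47,-2.6,1,0,0,0,13.4,47,-2.6,1,0,0,0,13.4,47,-2.6,1,0,0,0,13.4,47,-2.6,1,0,0,0,13.4,47,-2.6,1,0,0,0,0,0,30,1,0,0,0,0,0,20,1,0,0,0,0,0,0,1]
}}

```text
clock: 16.7
eef_pos: [0.4995, 0.0093, 0.1738]
tool_rot: [0.984, -0.089, -0.157, -0.009]
wrist_force: [-0.2, 0.6, -1.6]
width: 0.499
```

```bash
python3 - <<'E'
from h import *
c=cam("wrist");cv2.imwrite("pics/w10.png",c["f"]);s=get_state();print(s["eef_pos"],s["width"],s["wrist_force"],yaw(s))
go([.4919,.0145,.1363],-.178,A17)
E
```

```text
[0.501  0.0095 0.1759] 0.5025244804771203 [ 0.1067 -0.1843 -1.1363] -0.1813864100936748
turn [ 0.51  0.87 -0.18]  shift in level target frame [-9.9 -3.3 39.6]  in target frame [ 2.1 -3.3 40.7]  now frame [ 2.7 -3.7 40.7]
```

View pics/w10.png

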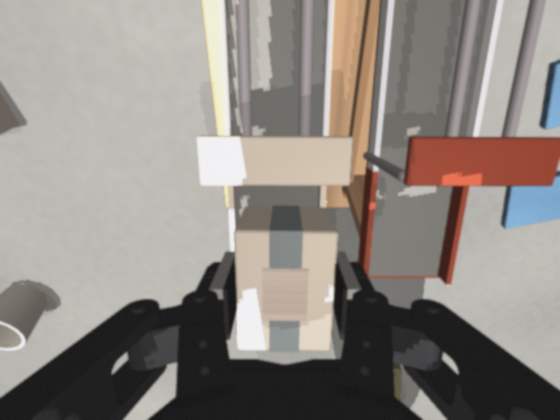

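Emit:
{"method": "apply_moves", "body": {
  "deltas": [0.5,0.9,-0.2,2.5,-3.9,15,1,0,0,0,0,0,15,1,0,0,0,0,0,6,1,0,0,0,0,0,3,1,0,0,0,0,0,0,1]
}}

```text
clock: 17.25
eef_pos: [0.4946, 0.0149, 0.1401]
tool_rot: [0.986, -0.087, -0.145, -0.013]
wrist_force: [0.5, -0.6, -2.0]
width: 0.5
```

```bash
python3 - <<'E'
from h import *
c=cam("wrist");cv2.imwrite("pics/w11.png",c["f"]);s=get_state();print(s["eef_pos"],s["width"],s["wrist_force"],yaw(s))
go([.4919,.0145,.1363],-.178,A17)
E
```

```text
[0.4949 0.0148 0.1405] 0.499291732994715 [-0.7896 -0.2603 -1.6915] -0.17703086278060856
turn [ 0.   -0.34  0.05]  shift in level target frame [-2.9  0.8  4.2]  in target frame [-1.5  0.8  4.9]  now frame [-1.6  0.8  4.9]
```

View pics/w11.png

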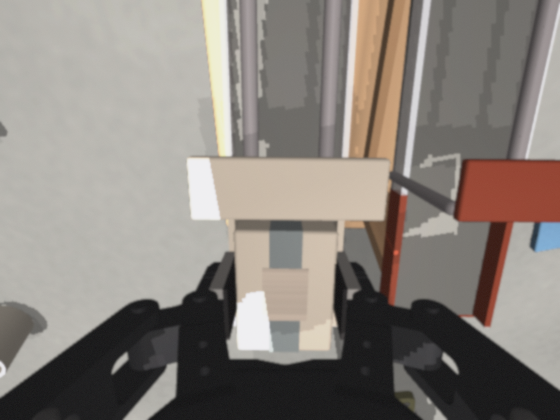

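Emit:
{"method": "apply_moves", "body": {
  "deltas": [0,-0.3,0,-1.5,0.9,3,1,0,0,0,0,0,2,1,0,0,0,0,0,0,1,0,0,0,0,0,0,-0.3,0,0,0,0,0,0,-0.3,0,0,0,0,0,0,-0.3,0,0,0,0,0,0,-0.3]
}}

```text
clock: 18.0
eef_pos: [0.4913, 0.0144, 0.1355]
tool_rot: [0.985, -0.088, -0.147, -0.013]
wrist_force: [0.5, -0.6, 0.1]
width: 0.648
```

```bash
python3 - <<'E'
from h import *
c=cam("wrist");d=cam("side");im=np.hstack([cv2.resize(c["f"],(420,315)),cv2.resize(d["f"][130:250,210:360],(380,315))]);cv2.imwrite("pics/w12.png",im);s=get_state();print(s["eef_pos"],s["width"],s["wrist_force"],yaw(s))
cartons()
E
```

```text
[0.4913 0.0144 0.1355] 0.6508634034359093 [ 0.084  -0.7993 -0.5262] -0.17719507959381853
w 0.7 2.0 0.9424 0.582 0.2527 -0.0255
t 0.72 2.0 0.9067 0.5113 0.452 0.0387
t 0.58 1.0 0.3406 0.7345 -0.2838 -1.529
t 0.56 2.0 0.937 0.571 0.3527 -0.3498
t 0.54 1.0 0.7368 0.6613 -0.104 -0.1845
```

View pics/w12.png

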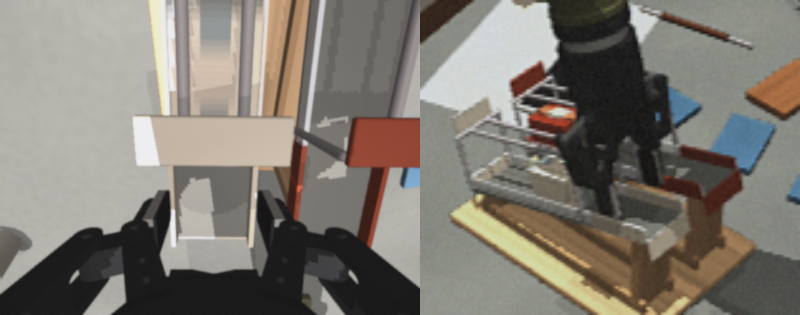

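```bash
python3 - <<'E'
from h import *
plan_pick(.582,.2524,-.035)
E
```

```text
after 100 up: turn [-1.22 16.96 -8.09] then level shift [  53.2 -245.2  199.4]
```

Emit:
{"method": "apply_moves", "body": {
  "deltas": [0,0,0,0,0,-40,-1,0,0,0,0,0,-40,-1,0,0,0,0,0,-20,-1,-0.41,5.65,-2.7,0,0,0,-1,-0.41,5.65,-2.7,0,0,0,-1,-0.41,5.65,-2.7,0,0,0,-1,0,0,0,8.9,-40.9,0,-1,0,0,0,8.9,-40.9,0,-1,0,0,0,8.9,-40.9,22,-1,0,0,0,8.9,-40.9,22,-1,0,0,0,8.8,-40.8,22,-1,0,0,0,8.8,-40.8,22,-1,0,0,0,0,0,45,-1,0,0,0,0,0,0,-1,0,0,0,0,0,0,-1]
}}

```text
clock: 19.9
eef_pos: [0.5811, 0.252, 0.0974]
tool_rot: [1.0, -0.017, -0.002, 0.001]
wrist_force: [0.2, -0.9, 0.4]
width: 1.004
```

```bash
python3 - <<'E'
from h import *
c=cam("wrist");cv2.imwrite("pics/w13.png",c["f"])
go([.582,.2524,.032],-.035)
E
```

```text
turn [-0.01 -0.04 -0.02]  shift in level target frame [-0.5 -0.3 67.6]  in target frame [-0.5 -0.3 67.6]  now frame [-0.6 -0.3 67.5]
```

View pics/w13.png

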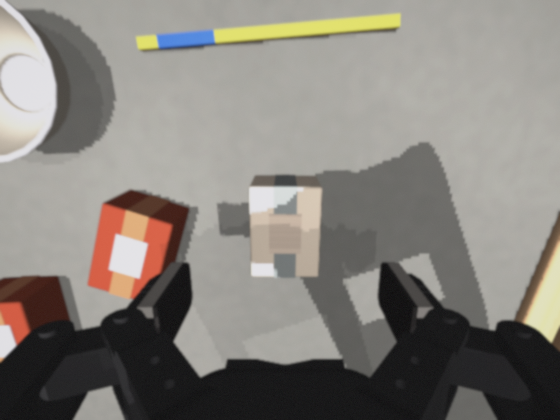

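Emit:
{"method": "apply_moves", "body": {
  "deltas": [0,0,0,-0.5,0,35,-1,0,0,0,0,0,23,-1,0,0,0,0,0,9.5,-1,0,0,0,0,0,0,-1,0,0,0,0,0,0,1,0,0,0,0,0,0,1,0,0,0,0,0,0,1,0,0,0,0,0,0,1,0,0,0,0,0,-25,1,0,0,0,0,0,-45,1,0,0,0,0,0,-45,1,0,0,0,0,0,-45,1,0,0,0,0,0,-40,1,0,0,0,0,0,0,1,0,0,0,0,0,0,1]
}}

```text
clock: 21.45
eef_pos: [0.5818, 0.2526, 0.232]
tool_rot: [1.0, -0.017, 0.001, -0.0]
wrist_force: [0.4, -0.1, -2.7]
width: 0.5
```

```bash
sed -i 's/^HOV=.*/HOV=dict(t=(.506,-.0744,.232),w=(.520,.0094,.2315))/' h.py; python3 - <<'E'
from h import *
plan_place("w",0)
E
```

```text
[0.5818 0.2526 0.232 ] w 0.5002445630368814 f [ 0.392  -0.0862 -2.7385]
after lift 0 turn [  1.17 -17.07   8.16] then shift [-16.8 250.3   5.7]
```

Emit:
{"method": "apply_moves", "body": {
  "deltas": [0.39,-5.69,2.72,0,0,0,1,0.39,-5.69,2.72,0,0,0,1,0.39,-5.69,2.72,0,0,0,1,0,0,0,-2.8,41.7,1,1,0,0,0,-2.8,41.7,1,1,0,0,0,-2.8,41.7,1,1,0,0,0,-2.8,41.7,1,1,0,0,0,-2.8,41.7,1,1,0,0,0,-2.8,41.7,1,1,0,0,0,0,0,35,1,0,0,0,0,0,25,1,0,0,0,0,0,0,1,0,0,0,0,0,0,1]
}}

```text
clock: 22.75
eef_pos: [0.5012, 0.0125, 0.1713]
tool_rot: [0.985, -0.088, -0.15, -0.013]
wrist_force: [-0.5, 0.4, -1.6]
width: 0.5
```

```bash
python3 - <<'E'
from h import *
c=cam("wrist");cv2.imwrite("pics/w14.png",c["f"]);s=get_state();print(s["eef_pos"],s["width"],s["wrist_force"],yaw(s))
go([.4913,.0144,.1355],-.178,A17)
E
```

```text
[0.5024 0.0126 0.1728] 0.5027491826934254 [-0.1779 -0.8502 -0.2586] -0.17809596763141242
turn [ 0.07  0.14 -0.01]  shift in level target frame [-11.2   0.1  37.3]  in target frame [ 0.2  0.1 39. ]  now frame [ 0.3  0.1 39. ]
```

View pics/w14.png

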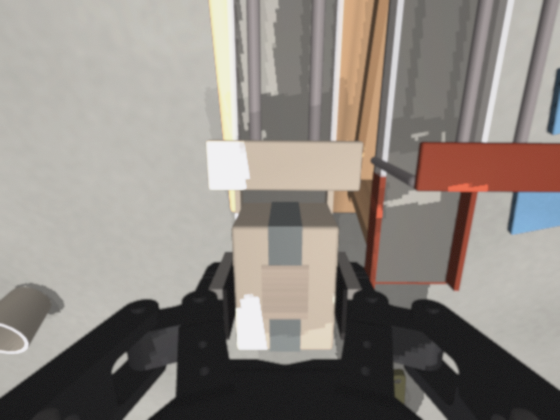

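Emit:
{"method": "apply_moves", "body": {
  "deltas": [0,0,0,0,0,20,1,0,0,0,0,0,12,1,0,0,0,0,0,5,1,0,0,0,0,0,2,1,0,0,0,0,0,0,1,0,0,0,0,0,0,1,0,0,0,0,0,0,-0.3,0,0,0,0,0,0,-0.3,0,0,0,0,0,0,-0.3,0,0,0,0,0,0,-0.3,0,0,0,0,0,0,-0.3]
}}

```text
clock: 23.9
eef_pos: [0.4908, 0.0144, 0.1356]
tool_rot: [0.985, -0.088, -0.148, -0.013]
wrist_force: [-0.9, -0.6, 0.3]
width: 0.646
```

```bash
python3 - <<'E'
from h import *
c=cam("wrist");d=cam("side");im=np.hstack([cv2.resize(c["f"],(420,315)),cv2.resize(d["f"][130:250,210:360],(380,315))]);cv2.imwrite("pics/w15.png",im)
cartons()
plan_pick(.571,.3526,-.365)
E
```

```text
t 0.8 2.0 0.9349 0.5709 0.3525 -0.3828
t 0.67 2.0 0.9231 0.5102 0.4516 0.0258
t 0.5 1.0 0.8979 0.6624 -0.1039 -0.1608
after 100 up: turn [ 1.66 17.05 10.62] then level shift [ -74.8 -338.9  199.3]
```

View pics/w15.png

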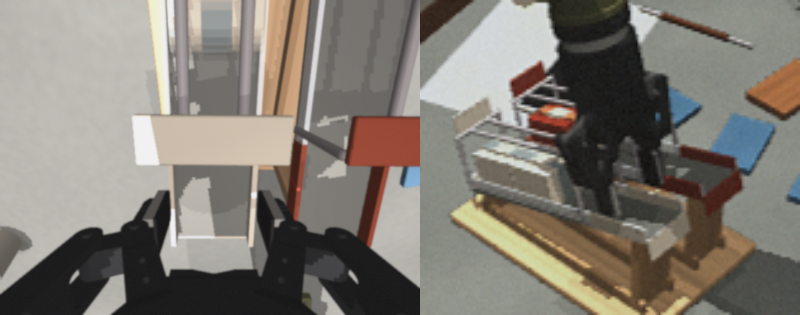

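Emit:
{"method": "apply_moves", "body": {
  "deltas": [0,0,0,0,0,-40,-1,0,0,0,0,0,-40,-1,0,0,0,0,0,-20,-1,0.55,5.68,3.54,0,0,0,-1,0.55,5.68,3.54,0,0,0,-1,0.55,5.68,3.54,0,0,0,-1,0,0,0,-9.35,-42.4,0,-1,0,0,0,-9.35,-42.4,0,-1,0,0,0,-9.35,-42.4,0,-1,0,0,0,-9.35,-42.4,0,-1,0,0,0,-9.35,-42.4,20,-1,0,0,0,-9.35,-42.4,20,-1,0,0,0,-9.35,-42.3,20,-1,0,0,0,-9.35,-42.3,20,-1,0,0,0,0,0,40,-1,0,0,0,0,0,12,-1,0,0,0,0,0,0,-1,0,0,0,0,0,0,-1]
}}

```text
clock: 26.1
eef_pos: [0.5717, 0.3521, 0.1004]
tool_rot: [0.983, -0.182, 0.0, -0.0]
wrist_force: [-0.3, 0.6, 0.8]
width: 0.999
```

```bash
python3 - <<'E'
from h import *
c=cam("wrist");cv2.imwrite("pics/w16.png",c["f"])
go([.571,.3526,.032],-.37)
E
```

```text
turn [-0.12 -0.11  0.21]  shift in level target frame [-1.3  0.2 69.6]  in target frame [-1.3  0.2 69.6]  now frame [-1.4  0.4 69.6]
```

View pics/w16.png

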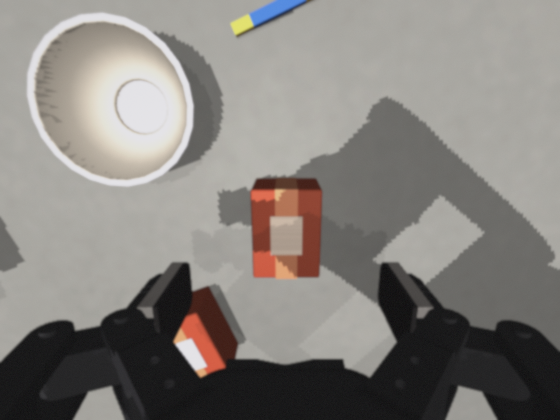

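Emit:
{"method": "apply_moves", "body": {
  "deltas": [0,0,0.2,-1.3,0.3,35,-1,0,0,0,0,0,24,-1,0,0,0,0,0,10.5,-1,0,0,0,0,0,0,-1,0,0,0,0,0,0,1,0,0,0,0,0,0,1,0,0,0,0,0,0,1,0,0,0,0,0,0,1,0,0,0,0,0,-25,1,0,0,0,0,0,-45,1,0,0,0,0,0,-45,1,0,0,0,0,0,-45,1,0,0,0,0,0,-40,1,0,0,0,0,0,0,1,0,0,0,0,0,0,1]
}}

```text
clock: 27.65
eef_pos: [0.57, 0.353, 0.2308]
tool_rot: [0.983, -0.183, 0.001, -0.001]
wrist_force: [-0.5, 0.1, -2.7]
width: 0.506
```

```bash
python3 - <<'E'
from h import *
plan_place("t",0)
E
```

```text
[0.57   0.353  0.2308] w 0.5062668522940446 f [-0.4689  0.1258 -2.7351]
after lift 0 turn [ -1.7  -17.03 -10.82] then shift [ 11.8 432.   -4.9]
```

Emit:
{"method": "apply_moves", "body": {
  "deltas": [-0.57,-5.68,-3.61,0,0,0,1,-0.57,-5.68,-3.61,0,0,0,1,-0.57,-5.68,-3.61,0,0,0,1,0,0,0,1.2,43.2,-0.5,1,0,0,0,1.2,43.2,-0.5,1,0,0,0,1.2,43.2,-0.5,1,0,0,0,1.2,43.2,-0.5,1,0,0,0,1.2,43.2,-0.5,1,0,0,0,1.2,43.2,-0.5,1,0,0,0,1.2,43.2,-0.5,1,0,0,0,1.2,43.2,-0.5,1,0,0,0,1.2,43.2,-0.5,1,0,0,0,1.2,43.2,-0.5,1,0,0,0,0,0,35,1,0,0,0,0,0,25,1,0,0,0,0,0,0,1,0,0,0,0,0,0,1]
}}

```text
clock: 29.35
eef_pos: [0.4876, -0.0713, 0.1726]
tool_rot: [0.985, -0.088, -0.15, -0.013]
wrist_force: [0.6, -0.6, -2.0]
width: 0.504
```

```bash
python3 - <<'E'
from h import *
c=cam("wrist");cv2.imwrite("pics/w17.png",c["f"]);s=get_state();print(s["eef_pos"],s["width"],s["wrist_force"],yaw(s))
go([.4770,-.0692,.1363],-.178,A17)
E
```

```text
[ 0.4887 -0.0714  0.1741] 0.4986621934839744 [ 0.3642  0.3286 -1.2937] -0.17791272333946873
turn [0.09 0.15 0.  ]  shift in level target frame [-12.   -0.1  37.8]  in target frame [-0.4 -0.1 39.7]  now frame [-0.3 -0.2 39.7]
```

View pics/w17.png

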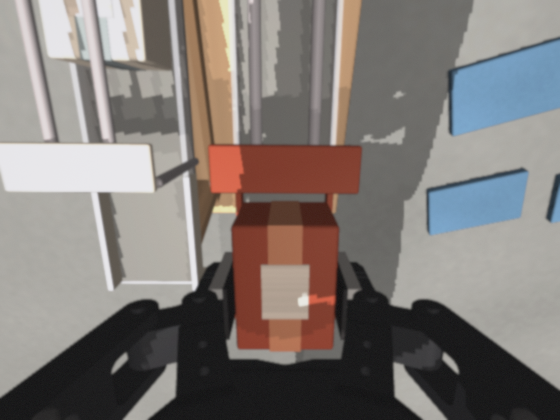

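Centred (header cols 209–361). Lower and release.

Emit:
{"method": "apply_moves", "body": {
  "deltas": [0,0,0,0,0,20,1,0,0,0,0,0,12,1,0,0,0,0,0,5,1,0,0,0,0,0,2.5,1,0,0,0,0,0,0,1,0,0,0,0,0,0,1,0,0,0,0,0,0,-0.3,0,0,0,0,0,0,-0.3,0,0,0,0,0,0,-0.3,0,0,0,0,0,0,-0.3,0,0,0,0,0,0,-0.3]
}}

```text
clock: 30.5
eef_pos: [0.4773, -0.0696, 0.1367]
tool_rot: [0.985, -0.088, -0.148, -0.012]
wrist_force: [-0.0, 0.6, 1.3]
width: 0.653
```

```bash
python3 - <<'E'
from h import *
c=cam("wrist");d=cam("side");im=np.hstack([cv2.resize(c["f"],(420,315)),cv2.resize(d["f"][130:250,210:360],(380,315))]);cv2.imwrite("pics/w18.png",im)
cartons()
plan_pick(.5105,.4518,.027)
E
```

```text
w 0.79 1.0 0.6431 0.6252 0.001 0.0454
w 0.5 1.0 0.6949 0.3891 -0.2435 1.5032
t 0.93 2.0 0.9232 0.5105 0.4513 0.038
t 0.28 1.0 0.6944 0.6008 -0.2578 1.3832
after 100 up: turn [ -1.67  17.06 -11.66] then level shift [  18.5 -526.2  200.1]
```

View pics/w18.png

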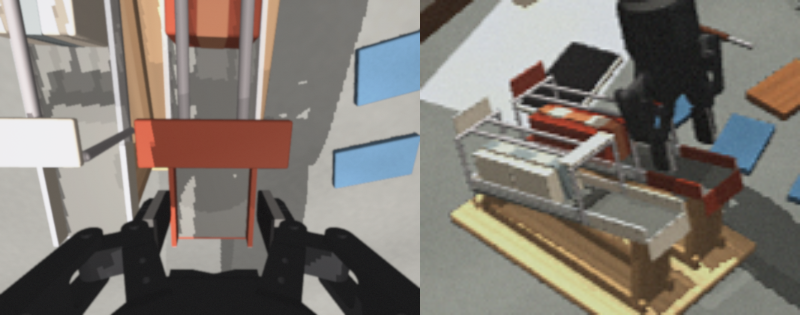

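Emit:
{"method": "apply_moves", "body": {
  "deltas": [0,0,0,0,0,-45,-1,0,0,0,0,0,-45,-1,-0.56,5.69,-3.89,0,0,-10,-1,-0.56,5.69,-3.89,0,0,0,-1,-0.56,5.69,-3.89,0,0,0,-1,0,0,0,1.5,-43.8,0,-1,0,0,0,1.5,-43.8,0,-1,0,0,0,1.5,-43.8,0,-1,0,0,0,1.5,-43.8,0,-1,0,0,0,1.5,-43.8,0,-1,0,0,0,1.5,-43.8,0,-1,0,0,0,1.5,-43.8,0,-1,0,0,0,1.5,-43.8,0,-1,0,0,0,1.5,-43.8,20,-1,0,0,0,1.5,-43.8,20,-1,0,0,0,1.5,-43.8,20,-1,0,0,0,1.5,-43.8,20,-1,0,0,0,0,0,40,-1,0,0,0,0,0,0,-1,0,0,0,0,0,0,-1]
}}

```text
clock: 32.9
eef_pos: [0.5092, 0.4504, 0.111]
tool_rot: [1.0, 0.014, -0.001, 0.001]
wrist_force: [0.1, -0.1, 1.3]
width: 0.995
```

```bash
python3 - <<'E'
from h import *
c=cam("wrist");cv2.imwrite("pics/w19.png",c["f"])
go([.5105,.4515,.032],.033)
E
```

```text
turn [-0.   -0.05 -0.37]  shift in level target frame [ 0.1 -0.6 81.1]  in target frame [ 0.1 -0.6 81.1]  now frame [ 0.  -0.6 81.1]
```

View pics/w19.png

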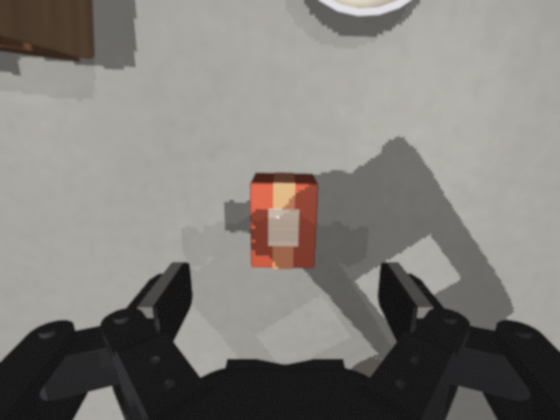

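Emit:
{"method": "apply_moves", "body": {
  "deltas": [0,0,-0.4,0,-0.6,40,-1,0,0,0,0,0,30,-1,0,0,0,0,0,11,-1,0,0,0,0,0,0,-1,0,0,0,0,0,0,1,0,0,0,0,0,0,1,0,0,0,0,0,0,1,0,0,0,0,0,0,1,0,0,0,0,0,-25,1,0,0,0,0,0,-45,1,0,0,0,0,0,-45,1,0,0,0,0,0,-45,1,0,0,0,0,0,-40,1,0,0,0,0,0,0,1,0,0,0,0,0,0,1]
}}

```text
clock: 34.45
eef_pos: [0.5101, 0.4521, 0.2322]
tool_rot: [1.0, 0.017, 0.001, -0.001]
wrist_force: [-0.7, -0.9, -3.1]
width: 0.501
```

```bash
python3 - <<'E'
from h import *
plan_place("t",0)
E
```

```text
[0.5101 0.4521 0.2322] w 0.5013360091181365 f [-0.6614 -0.9344 -3.084 ]
after lift 0 turn [  1.73 -17.04  12.08] then shift [ 85.4 518.9 -25.9]
```

Emit:
{"method": "apply_moves", "body": {
  "deltas": [0.58,-5.68,4.03,0,0,0,1,0.58,-5.68,4.03,0,0,0,1,0.58,-5.68,4.03,0,0,0,1,0,0,0,7.1,43.2,-2.2,1,0,0,0,7.1,43.2,-2.2,1,0,0,0,7.1,43.2,-2.2,1,0,0,0,7.1,43.2,-2.2,1,0,0,0,7.1,43.2,-2.2,1,0,0,0,7.1,43.2,-2.2,1,0,0,0,7.1,43.3,-2.2,1,0,0,0,7.1,43.3,-2.1,1,0,0,0,7.1,43.3,-2.1,1,0,0,0,7.1,43.3,-2.1,1,0,0,0,7.2,43.3,-2.1,1,0,0,0,7.2,43.3,-2.1,1,0,0,0,0,0,35,1,0,0,0,0,0,25,1,0,0,0,0,0,0,1,0,0,0,0,0,0,1]
}}

```text
clock: 36.35
eef_pos: [0.4873, -0.0714, 0.1724]
tool_rot: [0.985, -0.088, -0.15, -0.013]
wrist_force: [1.0, -0.2, -2.0]
width: 0.507
```

```bash
python3 - <<'E'
from h import *
c=cam("wrist");cv2.imwrite("pics/w20.png",c["f"]);s=get_state();print(s["eef_pos"],s["width"],s["wrist_force"],yaw(s))
go([.4770,-.0692,.1363],-.178,A17)
E
```

```text
[ 0.4884 -0.0715  0.174 ] 0.5072426495594881 [ 0.1345 -0.9041 -1.4472] -0.17829093055462855
turn [ 0.08  0.13 -0.02]  shift in level target frame [-11.6  -0.3  37.7]  in target frame [-0.1 -0.3 39.4]  now frame [-0.  -0.3 39.4]
```

View pics/w20.png

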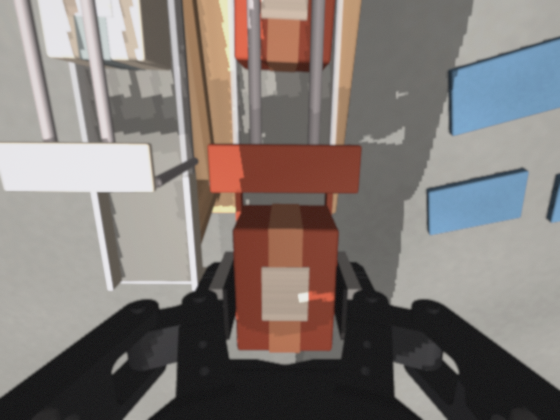

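Emit:
{"method": "apply_moves", "body": {
  "deltas": [0,0,0,0,0,20,1,0,0,0,0,0,12,1,0,0,0,0,0,5,1,0,0,0,0,0,2.3,1,0,0,0,0,0,0,1,0,0,0,0,0,0,1,0,0,0,0,0,0,-0.3,0,0,0,0,0,0,-0.3,0,0,0,0,0,0,-0.3,0,0,0,0,0,0,-0.3,0,0,0,0,0,0,-0.3,0,0,0,0,0,-40,-0.3,0,0,0,0,0,-40,-1,0,0,0,0,0,-40,-1,0,5.7,0,0,0,0,-1,0,5.7,0,0,0,0,-1,0,5.6,0,0,0,0,-1,0,0,0,0,0,0,-1]
}}

```text
clock: 38.2
eef_pos: [0.5104, -0.0755, 0.2517]
tool_rot: [0.996, -0.089, -0.0, 0.001]
wrist_force: [-0.7, 0.4, 0.2]
width: 1.001
```

```bash
cat >> h.py <<'E'
def tiles(board=True):
    cs=[cam("top"),cam("side")]; ms=[]
    for c in cs:
        n,l,s,ce=cv2.connectedComponentsWithStats(blue(c).astype(np.uint8)); ms.append([(ce[i],l==i) for i in range(1,n) if s[i,4]>150])
    for ce,m in ms[0]:
        p=onplane(cs[0],ce,.006); u=proj(cs[1],p); o=[(cs[0],m)]+[(cs[1],k) for q,k in ms[1] if np.hypot(*(q-u))<10]
        print("tile",len(o),np.round(fit(o,.055,.09,0,.009,p[0],p[1]),4))
    if board: print(find("board",cs)); print([(np.round(q["location"],1),onplane(cs[0],q["location"],.012),q["confidence"]) for q in tip_of("board_top","top")[:1]])
    return cs
E
python3 - <<'E'
from h import *
d=tiles()[1];cv2.imwrite("pics/s21.png",cv2.resize(d["f"][130:250,210:360],(750,600)))
s=get_state();print(s["eef_pos"],yaw(s),s["joint_positions"])
E
```

```text
tile 1 [ 0.7963  0.6042 -0.2581 -0.1864]
tile 2 [ 0.8178  0.4989 -0.2554  0.1413]
tile 2 [ 0.8768  0.3891 -0.2454  0.0912]
tile 2 [ 0.8764  0.3838 -0.3659  0.0985]
[('board', 0.56, 2, np.float64(0.9131), np.float64(0.4956), np.float64(-0.3788), np.float64(-0.2373))]
[(array([406.7, 242. ]), array([ 0.4982, -0.373 ,  0.012 ]), 0.78)]
[ 0.5121 -0.0759  0.2511] -0.17827355782537252 [-0.2501 -0.1731  1.9369 -0.0018  1.3805  1.4993]
```

View pics/s21.png

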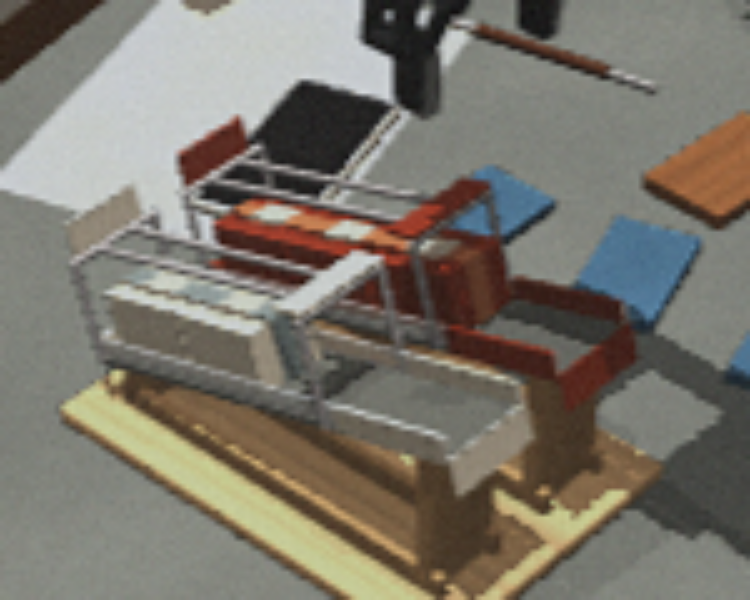

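```bash
python3 - <<'E'
from h import *
go([.4557,-.544,.21],1.335)
E
```

```text
turn [ -0.06   0.2  -86.7 ]  shift in level target frame [-468.3   54.5   41.1]  in target frame [-468.3   54.5   41.1]  now frame [ 27.6 470.6  41.7]
```

Emit:
{"method": "apply_moves", "body": {
  "deltas": [0,0,-8.5,0,0,0,-1,0,0,-8.5,0,0,0,-1,0,0,-8.5,0,0,0,-1,0,0,-8.5,0,0,0,-1,0,0,-8.5,0,0,0,-1,0,0,-8.5,0,0,0,-1,0,0,-8.5,0,0,0,-1,0,0,-8.5,0,0,0,-1,0,0,-8.5,0,0,0,-1,0,0,-8.5,0,0,0,-1,0,0,-1.7,-46.8,5.5,4,-1,0,0,0,-46.8,5.5,4,-1,0,0,0,-46.8,5.5,4,-1,0,0,0,-46.8,5.5,4,-1,0,0,0,-46.8,5.5,4,-1,0,0,0,-46.8,5.5,4,-1,0,0,0,-46.8,5.5,4,-1,0,0,0,-46.8,5.5,4,-1,0,0,0,-46.8,5.5,4,-1,0,0,0,-46.8,5.5,4,-1]
}}

```text
clock: 40.45
eef_pos: [0.4541, -0.5459, 0.2108]
tool_rot: [0.785, 0.619, -0.001, -0.001]
wrist_force: [1.3, -0.4, 0.5]
width: 1.0
```

Emit:
{"method": "apply_moves", "body": {
  "deltas": [0,0,0,0,0,0,-1,0,0,0,0,0,0,-1]
}}

```text
clock: 40.65
eef_pos: [0.4539, -0.5446, 0.2102]
tool_rot: [0.786, 0.618, -0.001, -0.002]
wrist_force: [0.8, 0.7, 0.5]
width: 0.999
```

```bash
cat >> h.py <<'E'
def rects(c,lo,hi,z,amin=1500):
    """top faces by colour in wrist view -> centre, long-axis yaw, size from minAreaRect on plane z"""
    h=cv2.cvtColor(c["f"],cv2.COLOR_BGR2HSV); m=cv2.inRange(h,lo,hi); m=cv2.morphologyEx(m,cv2.MORPH_OPEN,np.ones((3,3)))
    cn,_=cv2.findContours(m,cv2.RETR_EXTERNAL,cv2.CHAIN_APPROX_NONE); out=[]
    for k in cn:
        if cv2.contourArea(k)<amin: continue
        P=np.array([onplane(c,q,z)[:2]*1000 for q in k[:,0]],np.float32); (x,y),(w,hh),a=cv2.minAreaRect(P)
        if w>hh: w,hh,a=hh,w,a+90
        out.append((round(x/1000,4),round(y/1000,4),round((np.radians(a)+np.pi/2)%np.pi-np.pi/2,4),round(w,1),round(hh,1),k[:,0].min(0).tolist(),k[:,0].max(0).tolist()))
    return out
BR=((5,110,90),(20,255,255)); BL=((95,90,60),(115,255,255))
E
python3 - <<'E'
from h import *
c=cam("wrist");cv2.imwrite("pics/w22.png",c["f"])
print(get_state()["eef_pos"],yaw())
print("board",rects(c,*BR,.012)); 
for r in rects(c,*BL,.009):print("tile",r)
print(cv2.cvtColor(c["f"],cv2.COLOR_BGR2HSV)[200:220:10,270:290:10])
E
```

```text
[ 0.4544 -0.5436  0.2108] 1.3345148095555224
board [(0.4886, -0.4029, np.float64(1.3326), 48.1, 60.0, [252, 0], [319, 59])]
tile (0.3859, -0.3769, np.float64(0.0937), 52.9, 68.0, [129, 0], [210, 75])
[[[ 26  10 177]
  [ 23   9 113]]

 [[ 18  11 113]
  [ 18  11 114]]]
```

View pics/w22.png

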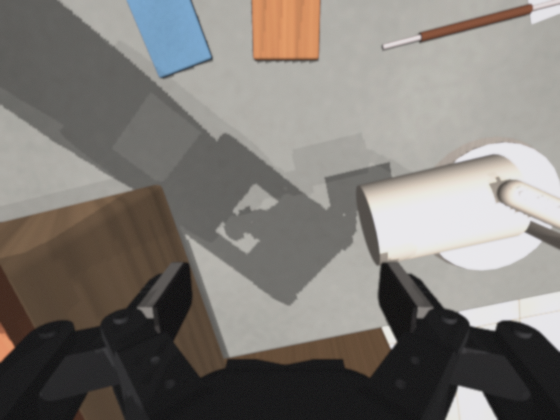

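Emit:
{"method": "apply_moves", "body": {
  "deltas": [0,0,0,45,0,0,-1,0,0,0,45,0,0,-1,0,0,0,45,0,0,-1,0,0,0,25,0,0,-1,0,0,0,0,0,0,-1,0,0,0,0,0,0,-1,0,0,0,0,0,0,-1]
}}

```text
clock: 41.4
eef_pos: [0.4918, -0.3882, 0.2121]
tool_rot: [0.785, 0.619, -0.001, 0.0]
wrist_force: [0.4, 0.3, -0.5]
width: 0.997
```

```bash
python3 - <<'E'
from h import *
c=cam("wrist");cv2.imwrite("pics/w23.png",c["f"])
print(get_state()["eef_pos"],yaw())
print("board",rects(c,*BR,.012)); 
for r in rects(c,*BL,.009):print("tile",r)
E
```

```text
[ 0.4917 -0.3886  0.212 ] 1.3344856515728984
board [(0.4944, -0.3782, np.float64(-0.2358), 60.0, 94.6, [256, 129], [314, 219])]
tile (0.3851, -0.3656, np.float64(0.0885), 53.0, 86.2, [143, 142], [218, 230])
tile (0.3902, -0.2458, np.float64(0.0854), 53.5, 88.0, [101, 9], [189, 120])
tile (0.603, -0.2686, np.float64(-0.2002), 53.0, 58.6, [342, 0], [401, 70])
tile (0.4994, -0.2561, np.float64(0.1187), 52.4, 88.1, [217, 0], [300, 104])
```

View pics/w23.png

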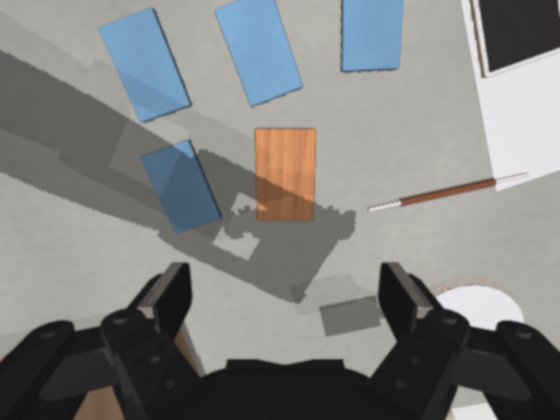

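```bash
python3 - <<'E'
from h import *
go([.3855,-.3658,.03],1.5708+.092)
E
```

```text
turn [ -0.08   0.1  -18.81]  shift in level target frame [  32.4 -103.6  182. ]  in target frame [  32.4 -103.6  182. ]  now frame [  -2.3 -108.4  182.1]
```

Emit:
{"method": "apply_moves", "body": {
  "deltas": [0,0,-6.3,0,0,0,-0.55,0,0,-6.3,0,0,0,-0.55,0,0,-6.2,0,0,0,-0.55,0,0,0,10.8,-34.5,25,-0.55,0,0,0,10.8,-34.5,25,-0.55,0,0,0,10.8,-34.6,25,-0.55,0,0,0,0,0,45,-0.55,0,0,0,0,0,30,-0.55,0,0,0,0,0,20,-0.55,0,0,0,0,0,10,-0.55,0,0,0,0,0,0,-0.55,0,0,0,0,0,0,-0.55]
}}

```text
clock: 42.65
eef_pos: [0.3858, -0.3665, 0.0328]
tool_rot: [0.674, 0.739, -0.001, 0.001]
wrist_force: [0.2, 0.4, -0.9]
width: 0.772
```

```bash
python3 - <<'E'
from h import *
c=cam("wrist");cv2.imwrite("pics/w24.png",c["f"]);s=get_state();print(s["eef_pos"],s["width"],s["wrist_force"])
go([.3855,-.3658,.02],1.5708+.092)
print(rects(c,*BL,.009))
E
```

```text
[ 0.3861 -0.3667  0.0333] 0.7745392242280897 [ 0.12   -1.4656 -0.4608]
turn [-0.02  0.18 -0.  ]  shift in level target frame [ 1.  -0.5 13.3]  in target frame [ 1.  -0.5 13.3]  now frame [ 1.  -0.5 13.3]
[(0.3839, -0.3651, np.float64(0.0917), 53.0, 88.1, [226, 173], [336, 330]), (0.4884, -0.2701, np.float64(0.1226), 31.8, 62.4, [491, 0], [559, 152]), (0.3909, -0.269, np.float64(-1.4792), 41.4, 53.6, [255, 0], [383, 106])]
```

View pics/w24.png

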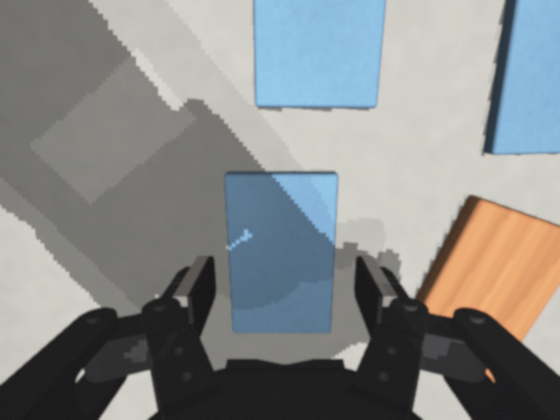

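Emit:
{"method": "apply_moves", "body": {
  "deltas": [0,0,0,1.5,-2,8,-0.55,0,0,0,0,0,3,-0.55,0,0,0,0,0,0,-0.55]
}}

```text
clock: 43.0
eef_pos: [0.3829, -0.3638, 0.0205]
tool_rot: [0.674, 0.739, -0.001, -0.001]
wrist_force: [-0.0, 0.4, -1.2]
width: 0.776
```

Emit:
{"method": "apply_moves", "body": {
  "deltas": [0,0,0,0,0,2,-0.55,0,0,0,0,0,0,-0.55]
}}

```text
clock: 43.2
eef_pos: [0.3831, -0.3641, 0.0188]
tool_rot: [0.674, 0.739, -0.001, -0.0]
wrist_force: [-0.2, 0.3, -0.6]
width: 0.776
```

Emit:
{"method": "apply_moves", "body": {
  "deltas": [0,0,0,0,0,2,-0.55,0,0,0,0,0,0,-0.55]
}}

```text
clock: 43.4
eef_pos: [0.3831, -0.3641, 0.0167]
tool_rot: [0.674, 0.739, -0.001, -0.0]
wrist_force: [0.4, -0.6, -0.1]
width: 0.779
```

Emit:
{"method": "apply_moves", "body": {
  "deltas": [0,0,0,0,0,2,-0.55,0,0,0,0,0,0,-0.55]
}}

```text
clock: 43.6
eef_pos: [0.383, -0.3641, 0.0146]
tool_rot: [0.674, 0.739, -0.001, -0.0]
wrist_force: [-0.2, 0.1, 0.5]
width: 0.774
```

Emit:
{"method": "apply_moves", "body": {
  "deltas": [0,0,0,0,0,0,1,0,0,0,0,0,0,1,0,0,0,0,0,0,1,0,0,0,0,0,0,1],
  "newtons": 35
}}

```text
clock: 44.0
eef_pos: [0.3834, -0.3645, 0.0152]
tool_rot: [0.674, 0.739, -0.001, 0.0]
wrist_force: [0.5, -0.4, 0.6]
width: 0.63
```

```bash
python3 - <<'E'
from h import *
c=cam("wrist");d=cam("side");im=np.hstack([cv2.resize(c["f"],(420,315)),cv2.resize(d["f"][130:250,320:470],(380,315))]);cv2.imwrite("pics/w25.png",im);s=get_state();print(s["eef_pos"],s["width"],s["wrist_force"])
print(rects(c,*BL,.009))
E
```

```text
[ 0.3833 -0.3644  0.0151] 0.6303571112526893 [ 0.4732 -0.53    1.4437]
[(0.3836, -0.3658, np.float64(0.0897), 53.7, 89.4, [223, 186], [346, 359]), (0.4748, -0.2743, np.float64(0.3348), 14.9, 61.1, [522, 0], [559, 163]), (0.391, -0.2704, np.float64(-1.4789), 38.4, 53.3, [257, 0], [403, 111])]
```

View pics/w25.png

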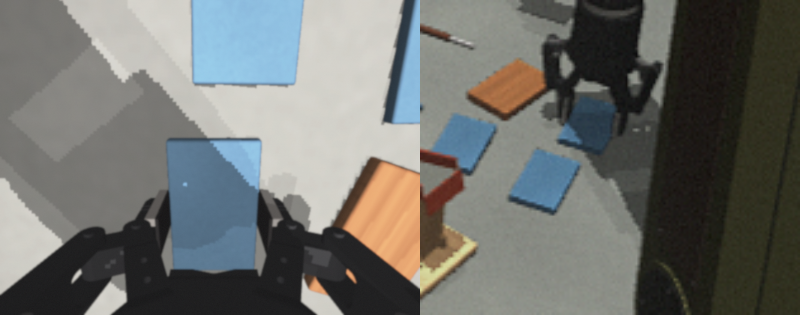

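Emit:
{"method": "apply_moves", "body": {
  "deltas": [0,0,0,0,0,0,1,0,0,0,0,0,-20,1,0,0,0,0,0,-40,1,0,0,0,0,0,-10,1,0,0,0,0,0,0,1],
  "newtons": 60
}}

```text
clock: 44.6
eef_pos: [0.3841, -0.3651, 0.0866]
tool_rot: [0.674, 0.739, -0.001, 0.002]
wrist_force: [-0.6, -0.2, -0.9]
width: 0.621
```

```bash
python3 - <<'E'
from h import *
c=cam("wrist");cv2.imwrite("pics/w26.png",c["f"]);s=get_state();print(s["eef_pos"],s["width"],s["wrist_force"])
go([.4953,-.3771,.027],1.335)
print(rects(c,*BL,.009+s["eef_pos"][2]-.0151),rects(c,*BR,.012))
E
```

```text
[ 0.3832 -0.3641  0.0848] 0.6216873445984179 [ 0.1391 -0.4346 -1.6173]
turn [-0.07  0.1  18.79]  shift in level target frame [ 13.6 112.   57.8]  in target frame [ 13.6 112.   57.8]  now frame [-23.1 110.5  57.7]
[(0.3843, -0.3673, np.float64(0.0918), 54.0, 90.1, [223, 186], [346, 358]), (0.4564, -0.271, np.float64(0.114), 35.9, 51.8, [439, 0], [551, 143]), (0.3856, -0.2709, np.float64(0.0786), 34.5, 38.3, [266, 0], [359, 109])] [(0.4926, -0.3757, np.float64(-0.2376), 61.8, 92.4, [382, 179], [512, 312])]
```

View pics/w26.png

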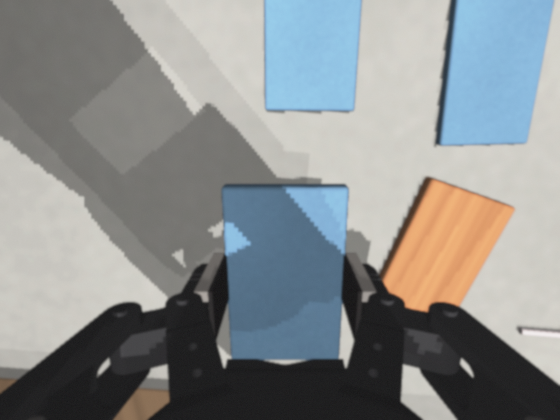

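Emit:
{"method": "apply_moves", "body": {
  "deltas": [0,0,6.27,0,0,0,1,0,0,6.27,0,0,0,1,0,0,6.26,0,0,0,1,0,0,0,4.7,37.3,0,1,0,0,0,4.7,37.3,0,1,0,0,0,4.7,37.4,0,1,0,0,0,0,0,30,1,0,0,0,0,0,0,1,0,0,0,0,0,0,1,0,0,0,0,0,0,1]
}}

```text
clock: 45.65
eef_pos: [0.4947, -0.3765, 0.0543]
tool_rot: [0.786, 0.619, -0.001, -0.001]
wrist_force: [-0.1, 0.2, -1.2]
width: 0.617
```

```bash
python3 - <<'E'
from h import *
c=cam("wrist");cv2.imwrite("pics/w27.png",c["f"]);s=get_state();print(s["eef_pos"],s["width"],s["wrist_force"])
go([.4954,-.3766,.027],1.335)
print(rects(c,*BL,.009+s["eef_pos"][2]-.0151),rects(c,*BR,.012,500))
E
```

```text
[ 0.4951 -0.3769  0.0551] 0.6151879621708337 [-0.0529 -0.9715 -0.9467]
turn [-0.06  0.11 -0.04]  shift in level target frame [ 0.3  0.3 28.1]  in target frame [ 0.3  0.3 28.1]  now frame [ 0.4  0.3 28.1]
[(0.4947, -0.377, np.float64(-0.235), 52.8, 88.1, [223, 186], [346, 358]), (0.5788, -0.2911, np.float64(1.3341), 18.4, 42.3, [395, 0], [513, 56]), (0.5036, -0.2785, np.float64(0.1162), 40.8, 46.1, [170, 0], [316, 122]), (0.4196, -0.2688, np.float64(0.0771), 41.9, 50.1, [0, 0], [105, 151])] [(0.6273, -0.4325, np.float64(1.5658), 7.5, 39.9, [490, 271], [559, 294]), (0.5047, -0.3359, np.float64(1.3347), 9.7, 60.2, [229, 165], [341, 183])]
```

View pics/w27.png

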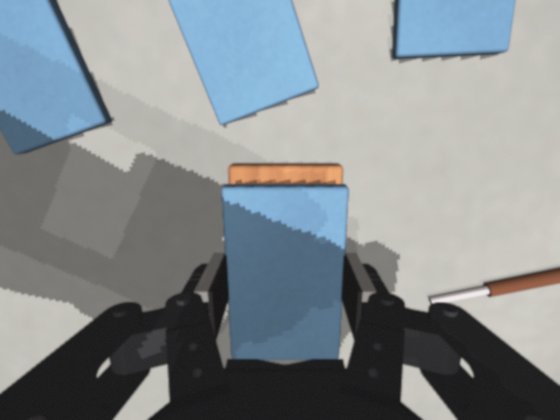

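Emit:
{"method": "apply_moves", "body": {
  "deltas": [0,0,0,0.3,0.2,15,1,0,0,0,0,0,8,1,0,0,0,0,0,4,1,0,0,0,0,0,0,1,0,0,0,0,0,0,1]
}}

```text
clock: 46.2
eef_pos: [0.4955, -0.3764, 0.0274]
tool_rot: [0.785, 0.619, -0.001, -0.0]
wrist_force: [0.4, 0.1, -0.2]
width: 0.621
```

Emit:
{"method": "apply_moves", "body": {
  "deltas": [0,0,0,0,0,0.7,1,0,0,0,0,0,0,1,0,0,0,0,0,0,-0.55,0,0,0,0,0,0,-0.55,0,0,0,0,0,0,-0.55,0,0,0,0,0,-20,-0.55,0,0,0,0,0,-45,-0.55,0,0,0,0,0,-45,-0.55,0,0,0,0,0,-40,-0.55,0,0,0,0,0,0,-0.55,0,0,0,0,0,0,-0.55,0,0,0,0,0,0,-0.55]
}}

```text
clock: 47.4
eef_pos: [0.4952, -0.3756, 0.1752]
tool_rot: [0.785, 0.619, -0.001, -0.001]
wrist_force: [0.4, -0.2, -0.9]
width: 0.778
```

```bash
cat >> h.py <<'E'
def look(nm,zt=.009):
    c=cam("wrist");cv2.imwrite(f"pics/{nm}.png",c["f"]);s=get_state();print(s["eef_pos"],round(s["width"],3),s["wrist_force"],yaw(s))
    for r in rects(c,*BL,zt):print("tile",*r)
    print("board",rects(c,*BR,.012,800))
E
python3 - <<'E'
from h import *
look("w28",.021)
c=cam("wrist"); print([r[:5] for r in rects(c,*BL,.009)])
E
```

```text
[ 0.495  -0.3754  0.1746] 0.778 [ 0.9608 -0.2213 -0.1731] 1.3349768024581168
tile 0.4953 -0.3776 -0.2357 51.8 86.6 [257, 151] [315, 243]
tile 0.3951 -0.248 0.0812 51.7 84.4 [79, 13] [178, 136]
tile 0.5991 -0.2686 -0.1962 51.2 58.4 [349, 0] [416, 81]
tile 0.4997 -0.2578 0.1173 50.2 84.4 [208, 0] [302, 118]
board []
[(0.4949, -0.3808, np.float64(-0.2343), 54.1, 89.3), (0.3902, -0.2455, np.float64(0.0802), 54.1, 88.0), (0.603, -0.2671, np.float64(-0.1976), 53.6, 60.8), (0.4993, -0.2559, np.float64(0.1179), 52.4, 88.0)]
```

View pics/w28.png

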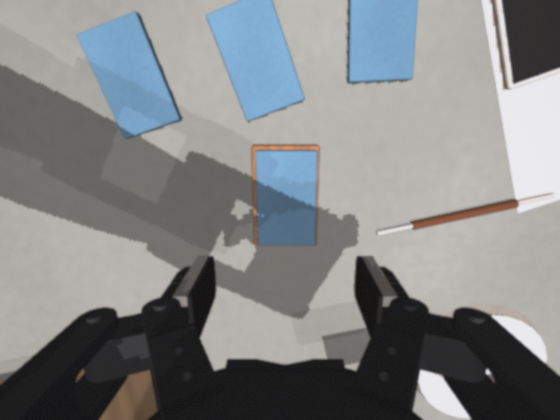

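```bash
python3 - <<'E'
from h import *
go([.4993,-.2557,.0150],1.5708+.118)
E
```

```text
turn [ -0.27  -0.07 -20.28]  shift in level target frame [118.4  18.4 159.5]  in target frame [118.4  18.4 159.5]  now frame [117.4 -23.  159.7]
```

Emit:
{"method": "apply_moves", "body": {
  "deltas": [0,0,-6.76,0,0,0,-0.55,0,0,-6.76,0,0,0,-0.55,0,0,-6.76,0,0,0,-0.55,0,0,0,39.5,6.1,20,-0.55,0,0,0,39.5,6.1,20,-0.55,0,0,0,39.4,6.2,20,-0.55,0,0,0,0,0,45,-0.55,0,0,0,0,0,25,-0.55,0,0,0,0,0,0,-0.55,0,0,0,0,0,0,-0.55,0,0,0,0,0,0,-0.55]
}}

```text
clock: 48.6
eef_pos: [0.5011, -0.2576, 0.0484]
tool_rot: [0.664, 0.747, -0.001, 0.001]
wrist_force: [0.1, 0.5, 0.6]
width: 0.775
```

```bash
python3 - <<'E'
from h import *
look("w29")
go([.4993,-.2557,.0150],1.5708+.118)
E
```

```text
[ 0.5012 -0.2578  0.0488] 0.776 [-0.3599 -0.3019  0.1849] 1.6884608886689427
tile 0.6055 -0.2501 -0.1951 55.3 82.1 [405, 175] [548, 317]
tile 0.4991 -0.2549 0.122 53.1 88.3 [231, 165] [331, 311]
tile 0.3899 -0.2445 0.0841 54.0 87.7 [17, 118] [139, 277]
board []
turn [ 0.05  0.19 -0.02]  shift in level target frame [ 2.3 -1.7 33.8]  in target frame [ 2.3 -1.7 33.8]  now frame [ 2.4 -1.7 33.8]
```

View pics/w29.png

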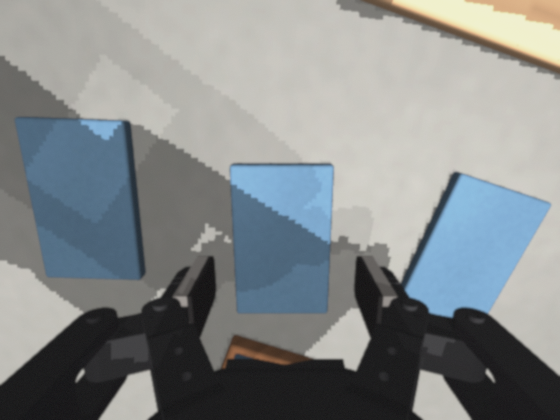

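Emit:
{"method": "apply_moves", "body": {
  "deltas": [0,0,-0.2,2.8,-1.9,18,-0.55,0,0,0,0,0,10,-0.55,0,0,0,0,0,5,-0.55,0,0,0,0,0,0,-0.55,0,0,0,0,0,0,-0.55]
}}

```text
clock: 49.15
eef_pos: [0.4981, -0.2545, 0.0144]
tool_rot: [0.663, 0.749, -0.001, 0.0]
wrist_force: [1.2, 0.0, 0.3]
width: 0.775
```

Emit:
{"method": "apply_moves", "body": {
  "deltas": [0,0,0,0,0,0,1,0,0,0,0,0,0,1,0,0,0,0,0,0,1,0,0,0,0,0,0,1]
}}

```text
clock: 49.55
eef_pos: [0.4987, -0.2548, 0.0152]
tool_rot: [0.663, 0.749, -0.001, 0.001]
wrist_force: [-0.1, 0.5, 5.4]
width: 0.621
```

```bash
python3 - <<'E'
from h import *
look("w30")
E
```

```text
[ 0.4987 -0.2548  0.0152] 0.619 [0.6627 1.0264 6.0499] 1.6924295079220781
tile 0.6068 -0.2451 -0.191 55.2 72.2 [448, 197] [559, 358]
tile 0.499 -0.2554 0.1207 53.5 89.7 [223, 184] [347, 358]
tile 0.3899 -0.2445 0.0754 54.1 88.3 [0, 127] [113, 316]
board []
```

Emit:
{"method": "apply_moves", "body": {
  "deltas": [0,0,0,0,0,-20,1,0,0,0,0,0,-40,1,0,0,0,0,0,-10,1,0,0,0,0,0,0,1,0,0,0,0,0,0,1]
}}

```text
clock: 50.1
eef_pos: [0.497, -0.2536, 0.0826]
tool_rot: [0.663, 0.749, -0.001, -0.001]
wrist_force: [-0.6, -0.6, -1.0]
width: 0.622
```

```bash
python3 - <<'E'
from h import *
look("w31",.079)
go([.4954,-.3766,.036],1.335)
E
```

```text
[ 0.4966 -0.2533  0.0818] 0.621 [ 0.2765  0.0504 -1.5572] 1.692375468947478
tile 0.4974 -0.2545 0.1209 52.3 91.4 [223, 184] [347, 364]
tile 0.564 -0.2278 -0.1888 35.6 57.2 [384, 173] [510, 303]
tile 0.4246 -0.2222 0.0862 35.0 56.7 [71, 125] [167, 257]
board []
turn [-0.25 -0.01 20.48]  shift in level target frame [-120.2   27.6   45.8]  in target frame [-120.2   27.6   45.8]  now frame [-122.3  -16.    45.8]
```

Emit:
{"method": "apply_moves", "body": {
  "deltas": [0,0,6.83,0,0,0,1,0,0,6.83,0,0,0,1,0,0,6.82,0,0,0,1,0,0,0,-40.1,9.2,0,1,0,0,0,-40.1,9.2,0,1,0,0,0,-40,9.2,0,1,0,0,0,0,0,20,1,0,0,0,0,0,0,1,0,0,0,0,0,0,1,0,0,0,0,0,0,1]
}}

```text
clock: 51.15
eef_pos: [0.4964, -0.3764, 0.0635]
tool_rot: [0.785, 0.619, -0.001, -0.001]
wrist_force: [0.1, -0.5, -0.5]
width: 0.623
```

```bash
python3 - <<'E'
from h import *
look("w32",.055)
go([.4954,-.3768,.036],1.335)
E
```

```text
[ 0.4967 -0.3766  0.0641] 0.618 [-0.5947  1.3094 -1.1515] 1.3359988055166565
tile 0.4966 -0.3759 -0.2321 54.2 96.0 [222, 173] [347, 358]
tile 0.5777 -0.2897 1.3649 20.5 40.7 [386, 0] [498, 60]
tile 0.4226 -0.268 0.0685 41.3 52.1 [0, 0] [112, 150]
board []
turn [-0.08  0.09  0.06]  shift in level target frame [-0.5 -1.2 28.1]  in target frame [-0.5 -1.2 28.1]  now frame [-0.4 -1.2 28.1]
```

View pics/w32.png

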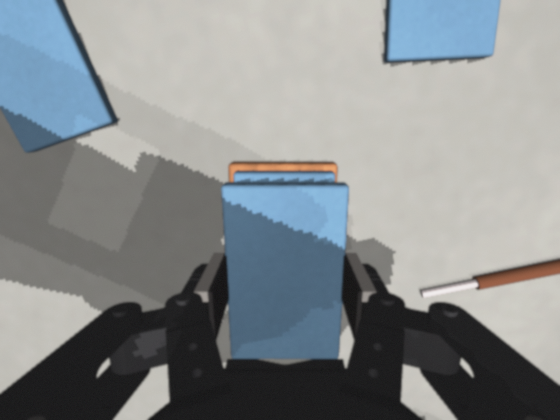

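Lower with a −1.2 y correction, and release.

Emit:
{"method": "apply_moves", "body": {
  "deltas": [0,0,0,-0.4,-1.2,15,1,0,0,0,0,0,8,1,0,0,0,0,0,4,1,0,0,0,0,0,0.8,1,0,0,0,0,0,0,1,0,0,0,0,0,0,1]
}}

```text
clock: 51.8
eef_pos: [0.4952, -0.3773, 0.0362]
tool_rot: [0.785, 0.619, -0.001, -0.0]
wrist_force: [-1.1, 1.4, 2.2]
width: 0.625
```

Emit:
{"method": "apply_moves", "body": {
  "deltas": [0,0,0,0,0,0,-0.55,0,0,0,0,0,0,-0.55,0,0,0,0,0,0,-0.55,0,0,0,0,0,-20,-0.55,0,0,0,0,0,-45,-0.55,0,0,0,0,0,-45,-0.55,0,0,0,0,0,-40,-0.55,0,0,0,0,0,0,-0.55,0,0,0,0,0,0,-0.55,0,0,0,0,0,0,-0.55]
}}

```text
clock: 52.8
eef_pos: [0.4948, -0.3768, 0.1844]
tool_rot: [0.785, 0.619, -0.001, -0.001]
wrist_force: [0.8, 0.0, -1.3]
width: 0.774
```

```bash
python3 - <<'E'
from h import *
look("w33",.030)
c=cam("wrist"); print([r[:5] for r in rects(c,*BL,.009)])
go([.390,-.2452,.0150],1.5708+.082)
E
```

```text
[ 0.4946 -0.3766  0.1838] 0.776 [ 0.8979  1.2183 -0.148 ] 1.3348778296030586
tile 0.4953 -0.3775 -0.2358 51.9 87.4 [257, 149] [315, 242]
tile 0.3987 -0.2497 0.0837 50.0 81.8 [86, 15] [182, 134]
tile 0.5968 -0.269 -0.198 49.4 57.8 [347, 0] [412, 80]
board []
[(0.4942, -0.3829, np.float64(-0.2344), 55.8, 92.8), (0.3902, -0.2456, np.float64(0.0821), 53.9, 88.0), (0.6032, -0.2663, np.float64(-0.1949), 53.4, 62.3)]
turn [ -0.27  -0.06 -18.21]  shift in level target frame [139.5 -93.5 168.7]  in target frame [139.5 -93.5 168.7]  now frame [ 103.2 -131.6  169.4]
```

View pics/w33.png

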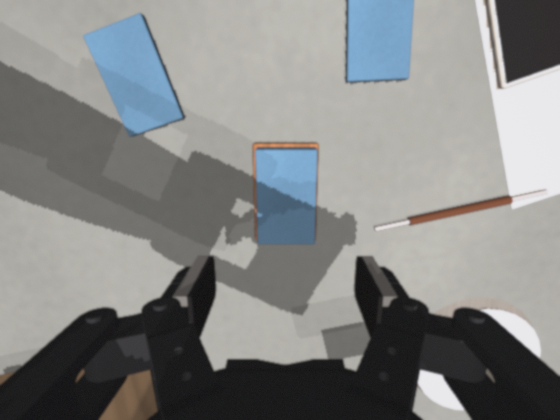

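Emit:
{"method": "apply_moves", "body": {
  "deltas": [0,0,-6.07,0,0,0,-0.55,0,0,-6.07,0,0,0,-0.55,0,0,-6.07,0,0,0,-0.55,0,0,0,34.9,-23.4,20,-0.55,0,0,0,34.9,-23.4,20,-0.55,0,0,0,34.9,-23.4,20,-0.55,0,0,0,34.8,-23.3,20,-0.55,0,0,0,0,0,40,-0.55,0,0,0,0,0,15,-0.55,0,0,0,0,0,0,-0.55,0,0,0,0,0,0,-0.55,0,0,0,0,0,0,-0.55]
}}

```text
clock: 54.1
eef_pos: [0.3915, -0.2469, 0.0522]
tool_rot: [0.678, 0.735, -0.001, 0.001]
wrist_force: [1.0, -0.0, 0.1]
width: 0.771
```

```bash
python3 - <<'E'
from h import *
look("w34")
go([.390,-.2450,.0150],1.5708+.082)
E
```

```text
[ 0.3916 -0.247   0.0524] 0.772 [-0.0112  0.4304 -0.1745] 1.6525802339262854
tile 0.3889 -0.2441 0.0816 52.9 87.7 [231, 164] [329, 307]
board []
turn [-0.02  0.15 -0.01]  shift in level target frame [ 2.1 -1.4 37.4]  in target frame [ 2.1 -1.4 37.4]  now frame [ 2.2 -1.4 37.4]
```

Emit:
{"method": "apply_moves", "body": {
  "deltas": [0,0,0,2.6,-2.1,20,-0.55,0,0,0,0,0,11,-0.55,0,0,0,0,0,5.7,-0.55,0,0,0,0,0,0,-0.55,0,0,0,0,0,0,-0.55,0,0,0,0,0,0,-0.55]
}}

```text
clock: 54.75
eef_pos: [0.3888, -0.2442, 0.0152]
tool_rot: [0.678, 0.735, -0.001, 0.0]
wrist_force: [-0.3, 0.3, -0.2]
width: 0.771
```

Emit:
{"method": "apply_moves", "body": {
  "deltas": [0,0,0,0,0,0,1,0,0,0,0,0,0,1,0,0,0,0,0,0,1,0,0,0,0,0,0,1]
}}

```text
clock: 55.15
eef_pos: [0.3891, -0.2444, 0.0157]
tool_rot: [0.678, 0.735, -0.001, 0.001]
wrist_force: [0.1, 0.5, 5.3]
width: 0.618
```

```bash
python3 - <<'E'
from h import *
look("w35")
E
```

```text
[ 0.3891 -0.2444  0.0157] 0.622 [-0.451   0.2781  5.9796] 1.652800763106825
tile 0.3892 -0.2445 0.0813 53.2 88.2 [223, 184] [346, 355]
board []
```

Emit:
{"method": "apply_moves", "body": {
  "deltas": [0,0,0,0,0,-20,1,0,0,0,0,0,-40,1,0,0,0,0,0,-15,1,0,0,0,0,0,0,1,0,0,0,0,0,0,1]
}}

```text
clock: 55.7
eef_pos: [0.388, -0.2434, 0.0889]
tool_rot: [0.678, 0.735, -0.001, -0.0]
wrist_force: [-0.1, -0.1, -1.3]
width: 0.623
```

```bash
python3 - <<'E'
from h import *
look("w36",.079)
go([.4954,-.3768,.045],1.335)
E
```

```text
[ 0.3875 -0.243   0.088 ] 0.62 [-0.52   -0.6981 -1.2043] 1.6527784043365723
tile 0.4657 -0.3108 0.7133 19.0 45.6 [400, 365] [448, 419]
tile 0.3881 -0.2449 0.0821 54.7 90.6 [223, 183] [346, 355]
board []
turn [-0.21 -0.   18.21]  shift in level target frame [-104.9  136.2   43. ]  in target frame [-104.9  136.2   43. ]  now frame [-142.3   96.7   42.6]
```

Emit:
{"method": "apply_moves", "body": {
  "deltas": [0,0,6.07,0,0,0,1,0,0,6.07,0,0,0,1,0,0,6.07,0,0,0,1,0,0,0,-26.4,34,0,1,0,0,0,-26.4,34,0,1,0,0,0,-26.4,34,0,1,0,0,0,-26.4,34.1,0,1,0,0,0,0,0,17,1,0,0,0,0,0,0,1,0,0,0,0,0,0,1,0,0,0,0,0,0,1]
}}

```text
clock: 56.85
eef_pos: [0.4951, -0.377, 0.0717]
tool_rot: [0.785, 0.619, -0.001, -0.001]
wrist_force: [0.2, 0.4, -1.0]
width: 0.619
```

```bash
python3 - <<'E'
from h import *
look("w37",.065)
go([.4952,-.3776,.0455],1.335)
E
```

```text
[ 0.4955 -0.3773  0.0725] 0.622 [-0.0033 -0.0608 -0.347 ] 1.3353759973305066
tile 0.4959 -0.3738 -0.23 53.4 94.6 [222, 169] [346, 355]
tile 0.5739 -0.2901 1.3717 20.5 38.2 [384, 0] [490, 61]
board []
turn [-0.1   0.08  0.02]  shift in level target frame [-0.3 -0.2 27. ]  in target frame [-0.3 -0.2 27. ]  now frame [-0.3 -0.2 27. ]
```

View pics/w37.png

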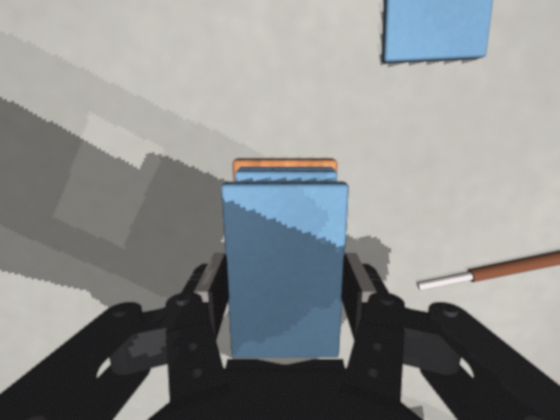

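Emit:
{"method": "apply_moves", "body": {
  "deltas": [0,0,0,-0.4,-0.2,14,1,0,0,0,0,0,8,1,0,0,0,0,0,4,1,0,0,0,0,0,0.7,1,0,0,0,0,0,0,1,0,0,0,0,0,0,1]
}}

```text
clock: 57.5
eef_pos: [0.4956, -0.3784, 0.0458]
tool_rot: [0.785, 0.619, -0.001, -0.0]
wrist_force: [-0.8, 1.9, 1.8]
width: 0.621
```

Emit:
{"method": "apply_moves", "body": {
  "deltas": [0,0,0,0,0,0,-0.55,0,0,0,0,0,0,-0.55,0,0,0,0,0,0,-0.55,0,0,0,0,0,-20,-0.55,0,0,0,0,0,-45,-0.55,0,0,0,0,0,-45,-0.55,0,0,0,0,0,-40,-0.55,0,0,0,0,0,0,-0.55,0,0,0,0,0,0,-0.55,0,0,0,0,0,0,-0.55]
}}

```text
clock: 58.5
eef_pos: [0.4953, -0.3778, 0.194]
tool_rot: [0.785, 0.619, -0.001, -0.001]
wrist_force: [0.3, 1.0, -0.8]
width: 0.775
```

```bash
python3 - <<'E'
from h import *
look("w38",.039)
go([.605,-.2525,.0150],1.5708-.193)
E
```

```text
[ 0.4951 -0.3776  0.1934] 0.776 [-0.4361 -0.1143 -0.241 ] 1.3349135079428551
tile 0.4959 -0.3777 -0.2357 52.0 87.4 [257, 148] [315, 241]
tile 0.5946 -0.2692 -0.1945 47.9 58.0 [345, 0] [407, 80]
board []
turn [-0.27 -0.02 -2.46]  shift in level target frame [143.9  83.9 178.4]  in target frame [143.9  83.9 178.4]  now frame [147.3  78.5 178.1]
```

View pics/w38.png

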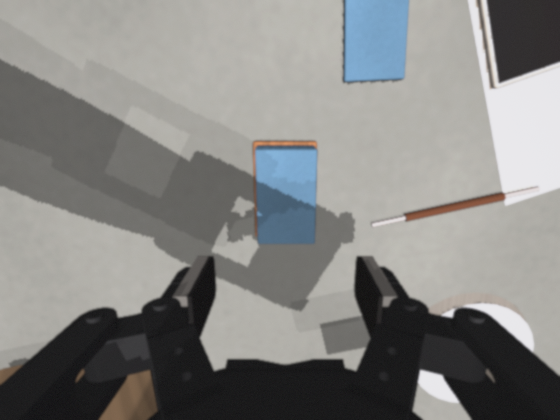

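Emit:
{"method": "apply_moves", "body": {
  "deltas": [0,0,-2.46,0,0,0,-0.55,0,0,0,36,21,25,-0.55,0,0,0,36,21,25,-0.55,0,0,0,36,21,25,-0.55,0,0,0,35.9,20.9,25,-0.55,0,0,0,0,0,40,-0.55,0,0,0,0,0,0,-0.55,0,0,0,0,0,0,-0.55,0,0,0,0,0,0,-0.55]
}}

```text
clock: 59.45
eef_pos: [0.6061, -0.2546, 0.0571]
tool_rot: [0.772, 0.635, -0.001, 0.001]
wrist_force: [-0.4, -0.2, 0.8]
width: 0.779
```

```bash
python3 - <<'E'
from h import *
look("w39")
go([.605,-.2525,.0150],1.5708-.193)
E
```

```text
[ 0.6065 -0.2549  0.0578] 0.776 [0.8438 0.2641 0.9382] 1.3766161993545007
tile 0.6067 -0.2528 -0.1944 53.0 87.5 [237, 165] [333, 304]
board []
turn [ 0.11  0.15 -0.07]  shift in level target frame [ 2.  -1.9 42.8]  in target frame [ 2.  -1.9 42.8]  now frame [ 2.1 -2.  42.8]
```

View pics/w39.png

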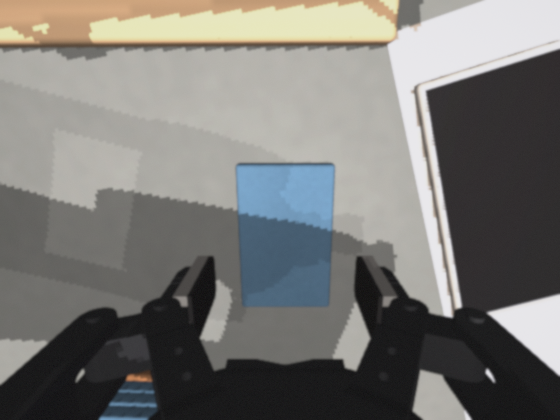

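Emit:
{"method": "apply_moves", "body": {
  "deltas": [0,0,0,2.4,-0.4,22,-0.55,0,0,0,0,0,14,-0.55,0,0,0,0,0,6.4,-0.55,0,0,0,0,0,0,-0.55,0,0,0,0,0,0,-0.55,0,0,0,0,0,0,-0.55]
}}

```text
clock: 60.1
eef_pos: [0.6063, -0.2515, 0.0141]
tool_rot: [0.772, 0.636, -0.001, 0.001]
wrist_force: [0.3, 0.1, 0.2]
width: 0.775
```

Emit:
{"method": "apply_moves", "body": {
  "deltas": [0,0,0,0,0,0,1,0,0,0,0,0,0,1,0,0,0,0,0,0,1,0,0,0,0,0,0,1]
}}

```text
clock: 60.5
eef_pos: [0.6067, -0.2515, 0.0146]
tool_rot: [0.772, 0.636, -0.001, 0.001]
wrist_force: [-0.0, -0.5, 5.1]
width: 0.625
```

```bash
python3 - <<'E'
from h import *
look("w40")
E
```

```text
[ 0.6067 -0.2515  0.0146] 0.619 [-0.1792 -0.1379  6.1124] 1.3779132047630345
tile 0.6065 -0.2526 -0.1934 53.3 89.0 [222, 186] [347, 359]
board []
```

Emit:
{"method": "apply_moves", "body": {
  "deltas": [0,0,0,0,0,-20,1,0,0,0,0,0,-40,1,0,0,0,0,0,-25,1,0,0,0,0,0,0,1,0,0,0,0,0,0,1]
}}

```text
clock: 61.05
eef_pos: [0.6055, -0.2507, 0.0976]
tool_rot: [0.772, 0.636, -0.001, -0.0]
wrist_force: [-0.7, 0.4, -1.7]
width: 0.62
```

```bash
python3 - <<'E'
from h import *
look("w41",.090)
go([.4954,-.3773,.0545],1.335)
E
```

```text
[ 0.6047 -0.2503  0.0962] 0.623 [-0.3814 -0.403  -0.5764] 1.3778882570013868
tile 0.6051 -0.2529 -0.1922 54.2 90.3 [223, 186] [347, 359]
board []
turn [-0.24  0.05  2.46]  shift in level target frame [-149.   -76.6   41.7]  in target frame [-149.   -76.6   41.7]  now frame [-145.5  -82.7   42.1]
```

Emit:
{"method": "apply_moves", "body": {
  "deltas": [0,0,2.46,0,0,0,1,0,0,0,-37.1,-19.2,0,1,0,0,0,-37.1,-19.2,0,1,0,0,0,-37.1,-19.1,0,1,0,0,0,-37.1,-19.1,0,1,0,0,0,0,0,15,1,0,0,0,0,0,0,1,0,0,0,0,0,0,1,0,0,0,0,0,0,1]
}}

```text
clock: 62.0
eef_pos: [0.4971, -0.3762, 0.0827]
tool_rot: [0.785, 0.62, -0.001, -0.001]
wrist_force: [-0.4, 0.1, -1.1]
width: 0.624
```

```bash
python3 - <<'E'
from h import *
look("w42",.074)
go([.4954,-.3766,.054],1.335)
E
```

```text
[ 0.4974 -0.3764  0.0832] 0.62 [-0.0538  0.2161 -0.9394] 1.33665983751658
tile 0.4975 -0.3751 -0.2278 54.6 99.0 [222, 168] [347, 359]
board [(0.6401, -0.4327, np.float64(1.564), 7.4, 64.9, [461, 245], [559, 273])]
turn [-0.09  0.08  0.1 ]  shift in level target frame [-0.7 -1.9 29.2]  in target frame [-0.7 -1.9 29.2]  now frame [-0.6 -1.8 29.2]
```

View pics/w42.png

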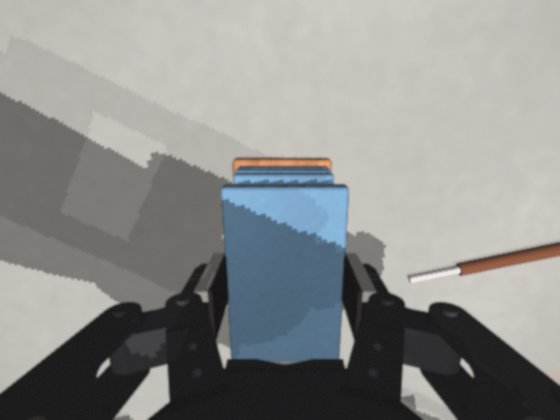

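Emit:
{"method": "apply_moves", "body": {
  "deltas": [0,0,0.1,-0.5,-1.8,15,1,0,0,0,0,0,9,1,0,0,0,0,0,4,1,0,0,0,0,0,1,1,0,0,0,0,0,0,1,0,0,0,0,0,0,1]
}}

```text
clock: 62.65
eef_pos: [0.4947, -0.3775, 0.0543]
tool_rot: [0.786, 0.618, -0.001, 0.0]
wrist_force: [0.7, 0.3, -1.3]
width: 0.619
```

Emit:
{"method": "apply_moves", "body": {
  "deltas": [0,0,0,0,0,0,-0.55,0,0,0,0,0,0,-0.55,0,0,0,0,0,0,-0.55,0,0,0,0,0,-20,-0.55,0,0,0,0,0,-45,-0.55,0,0,0,0,0,-45,-0.55,0,0,0,0,0,-40,-0.55,0,0,0,0,0,0,-0.55,0,0,0,0,0,0,-0.55,0,0,0,0,0,0,-0.55]
}}

```text
clock: 63.65
eef_pos: [0.4943, -0.3767, 0.2028]
tool_rot: [0.786, 0.618, -0.001, -0.001]
wrist_force: [-0.7, 0.4, -0.6]
width: 0.774
```

```bash
python3 - <<'E'
from h import *
look("w43",.048)
c=cam("side");t=cam("top")
a=cv2.resize(c["f"][130:250,210:410],(800,480));cv2.imwrite("pics/s43.png",a);cv2.imwrite("pics/t43.png",t["f"])
E
```

```text
[ 0.4941 -0.3765  0.2021] 0.772 [-0.271   0.4092 -0.2478] 1.3331600745911858
tile 0.4948 -0.377 -0.2366 52.4 88.4 [256, 148] [315, 242]
board []
```

View pics/w43.png

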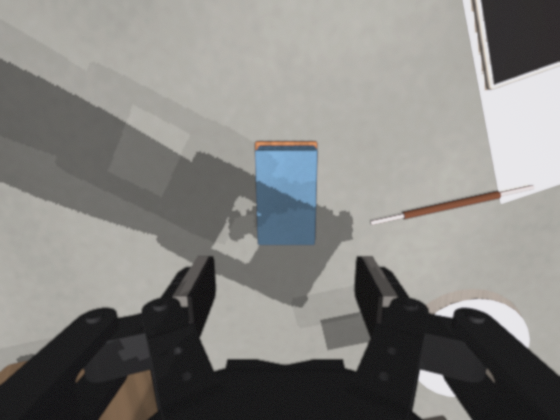

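```bash
python3 - <<'E'
from h import *
cs=dict(top=cam("top"),side=cam("side"))
P,d,l=lanepts([0.6855,-0.0202,0.0427,-0.1781]);n=np.cross(d,l)
for nm,ln,xs in(("white1","lane_white_track",(-.03,-.09)),("terra1","lane_terra_track",(-.03,-.09,-.15))):
    for k,c in cs.items():
        print(nm,k,"exp",[np.round(proj(c,P[ln]+x*d+.019*n)).tolist() for x in xs])
        for q in masks_of(nm,k)[:6]: print("   mask",round(q["confidence"],2),np.round(q["box"]))
        print("   tips",[(np.round(q["location"]).tolist(),round(q["confidence"],2)) for q in tip_of(nm,k)[:6]])
E
```

```text
white1 top exp [[286.0, 177.0], [282.0, 194.0]]
   mask 0.81 [273. 180. 290. 206.]
   mask 0.47 [280. 164. 295. 184.]
   tips [([282.0, 192.0], 0.76), ([143.0, 173.0], 0.73), ([284.0, 177.0], 0.51)]
white1 side exp [[245.0, 193.0], [260.0, 197.0]]
   mask 0.91 [242. 188. 267. 209.]
   mask 0.73 [229. 183. 253. 203.]
   tips [([258.0, 199.0], 0.94), ([243.0, 190.0], 0.58)]
terra1 top exp [[316.0, 183.0], [312.0, 201.0], [308.0, 219.0]]
   mask 0.7 [308. 192. 318. 208.]
   mask 0.57 [302. 210. 321. 234.]
   mask 0.45 [308. 170. 327. 189.]
   tips [([310.0, 222.0], 0.85), ([312.0, 184.0], 0.56), ([312.0, 201.0], 0.49)]
terra1 side exp [[266.0, 178.0], [281.0, 182.0], [297.0, 186.0]]
   mask 0.75 [284. 177. 315. 194.]
   mask 0.67 [265. 173. 288. 187.]
   mask 0.62 [252. 170. 271. 181.]
   mask 0.34 [152. 249. 190. 288.]
   tips [([296.0, 184.0], 0.93), ([266.0, 178.0], 0.74), ([278.0, 184.0], 0.43)]
```

```bash
python3 -c "
from station import *
print(get_state()['clock']);print(sign_off())"
```

```text
64.3
the job is handed in; nothing more can be done
None
```

The job is handed in at 64.3 s on the robot's clock. All five cartons present (2 white, 3 terracotta) are in their own lanes, and all four blue tiles are piled on the board.

- **Cartons:** in the last top and side pictures the networks found every carton within about 3 px of where it should rest, against the stop or the carton ahead. I inferred this from detections. The limit of 40 viewed pictures was used up, so I did not see the last side and top pictures myself. I last viewed the lanes in the side picture right after the fifth carton went in.
- **Tiles:** the last wrist picture put the top tile at (0.4948, -0.377), about 1 mm from my board centre of (0.495, -0.378). It is turned about 0.001 rad from the board. Each tile read within 1 mm or so of the board centre when it was placed.
- **Other things:** I did not check their positions at the end. No wrist force I read passed about 6 N, and the pictures showed no contact with them.
- **What went wrong:** the first approach stopped short because a row is limited to 50 mm in all, so the gripper shut on air. The first terracotta carton also touched down on a side wall of its lane and was lifted and set back in before release.
- **Possible false report:** one low-confidence terracotta detection (0.34) in the last side picture lay on the pencil, so I took it as a false report.

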